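# Pack and set the front foot of a bench scale

## Robot

A 6-joint arm with a two-finger parallel gripper is mounted at the origin on the work surface. World frame = base frame: x ahead of the robot, y to its left, z up, the work surface at z = 0. Lengths are in m, angles in rad, forces in N, time in s.
With the tool pointing down it reaches from about 0.3 to 0.875 m from the base axis. Payload 6.4 kg.
Tool frame: the origin (TCP) lies on the front face of the gripper's body, between the roots of the fingers; the fingertips stand 73 mm ahead of it and the grasp point (between the pads) lies ctrl.pinch_z ahead of it (ctrl.pinch_z is the distance from the TCP to the grasp point, in m); z points along the fingers, x is the direction in which the jaws open and shut, and the axes are right-handed (so a half turn about z gives the same grasp; the last joint's range is limited). The gripper opens to 85 mm and grips with 20 to 120 N. Pads are 22 mm wide; open, the fingers measure 114 mm over their backs; the gripper's body (76 mm by 85 mm) begins 54 mm behind the grasp point. The pads swing forward as they close: fully open they stand 13 mm farther back than shut.
Start: joints at [-1.331, 0.181, 1.607, -0, 1.354, -0.206], TCP at [0.248, -0.519, 0.304] pointing down, gripper open.
Joint ranges: [-2.99, 2.99], [-0.89, 2.07], [0.3, 2.58], [-1.14, 4.28], [0, 2.63], [-3.12, 3.12]. Speed limits (rad/s): [2.57, 2.57, 3.01, 3.14, 3.14, 3.14].

## Interface

Orientations are given as a unit quaternion [w, x, y, z].
In Python, from bench import ctrl gives the robot as it stands.
- The arm moves only by the tool move_arm, never from a script. Its argument "rows" is text: rows parted by semicolons, each of 7 numbers parted by spaces: the shift along the tool's x, y, z in cm, then the turn, a rotation vector about the tool's x, y, z in degrees, then the opening, from 0 (shut) to 1 (fully open). In form: x y z rx ry rz grip; .... A call has 1 to 20 rows; each row shifts and turns the commanded pose from where the row before left it, along the tool's axes as they then stand; what a row does not reach is not made up. A row lasts 1/10 s, in which the tool goes at most 50 mm and 8.59 degrees, less where a joint would pass 70% of its speed; a pose out of reach is approached as far as the arm can. A call with a gripper value outside its range is refused whole. The fingers move at their own pace and stop on an object; the grip force is fixed at half the most. Time passes only in rows, so rows that do not move let the fingers close. It gives the time, the measured TCP pose, the force and the opening at its end, in the units of the state.
- ctrl.get_obs(): the state, without advancing time (a new reading comes with each control period).
- ctrl.camera(name): name is "side" or "top"; returns a dict with "color" (384x512x3 uint8, blue, green, red), "fx", "fy", "cx", "cy" (pixels), "rvec" (rotation vector, rad) and "tvec" (3), from world to camera coordinates, as OpenCV has them. Camera axes: x right, y down, z forward; pixel columns grow to the right and rows downward; lengths in m; the calibration is good to about 2 mm. A picture is of the moment at which its call begins. There is no depth.
- ctrl.hand_in(): hands the job in, once; it reports no verdict.
Trained networks look in the newest picture that a camera, given by its name, has taken for a name from the list of things; names that differ only in an ending like _2 or _b are one class to them, and where a whole thing is asked for, a point or a joint stands for the part that bears it (a point fixed in the world has none). Each returns a list of dicts, best first, with "confidence" (0 to 1); they miss things now and then, are a little off and sometimes report something else, mostly with a low value. They report only what shows in the picture. A call takes as long as a camera call. They do not tell look-alikes from the thing itself.
- ctrl.look_for(camera, query): "bbox" ([left, top, right, bottom] in pixels, round what is visible of it).
- ctrl.trace(camera, query): "region" (384x512 bool, what is visible of it) and "bbox" ([left, top, right, bottom] in pixels, round what is visible of it).
The state is a dict: "time_s": time; "q": joint angles; "dq": joint speeds; "joint_efforts": joint torques, N m; "eef_pos": TCP position; "eef_rot": TCP orientation; "wrist_force": force on the tool from outside, world axes, zero at the start; "torque": the same for the moment, N m; "opening": opening from 0.0 (shut) to 1.0 (fully open).
Only numpy, scipy, OpenCV 4.12 (cv2) and the standard library are available. Lean on these libraries where they do the work, as an engineer would, in place of code of your own. Each camera call takes 0.05 s, during which the arm holds its last target.

## Task

The front levelling foot of the white kitchen scale is too short to reach the bench. Slide the flat metal packing plate, lying flat, under the raised foot so that the foot is centred over the blue ring, then turn the black knob clockwise (seen from above) until the foot just rests on the plate: a light but real touch, never pressed down hard. Let go of everything, and leave the cake, bowl and mug where they are.

Things in the scene. Friction and masses are not known exactly. Their poses are not given: they have to be found in the camera images.
- scale: low white bench scale with a steel platform, fixed to the bench. Origin on the bench straight below the axis of its adjustable front foot; +x points from the foot towards the housing, z up. The housing is 260 mm wide (y), runs from x = 60 to 310 mm, its underside 18 mm and its platform 64 mm above the bench
- ear (a point): front end of the grey ear (arm) that carries the foot, at x = -25 mm, z = 45 mm of the scale. The ear is 52 mm wide (y) and runs back to the housing; its underside is 38 mm and its top 52 mm above the bench; a steel boss on it, 30 mm wide, reaches up to 66 mm
- knob_start (a point): fixed point on the foot's axis, 97 mm above the bench, about the middle of the black round knob at the start. Knob: 38 mm diameter, 26 mm tall, white mark on its grey top; its underside is 81 to 86 mm above the bench at the start (not measured). Clockwise from above lowers knob, screw and foot together, 15 mm per full turn (2.4 mm per rad). The point does not move with it
- screw (a point): fixed point on the foot's axis at the boss's top, 66 mm above the bench. The free screw turns with about 0.05 N m of friction. Once the foot bears on the plate, the torque at the knob rises by about 0.015 to 0.025 N m per newton pressed, and the force by roughly 15 to 25 N per rad turned. The screw stays where it is left, can be turned back, and stops 6 mm short of the bare bench
- foot_axis (a point): fixed point on the foot's axis, 12 mm above the bench (level with the plate's top); axes as the scale's. Foot: black rubber disc, 60 mm diameter, below the ear, turning with the knob. Its underside starts 16 to 20 mm above the bench, so 4 to 8 mm above a plate under it: how much is not measured and must be felt
- plate: loose aluminium packing plate, 150 mm long (x) by 70 mm wide (y) by 12 mm thick, 0.4 kg, lying on the bench. Origin at the centre of its underside, z up. A red grip block stands on it near the -x end, a blue ring is painted near the +x end
- spot (a point): centre of the blue ring (68 mm outside diameter) on the plate's top, at x = +42 mm, y = 0, z = 12 mm of the plate. It belongs under the foot; with the plate's +x along the scale's +x the grip block stays clear in front of the scale
- tab (a point): middle height of the red grip block of the plate, at x = -55 mm, y = 0, z = 34 mm of the plate. The block is 26 mm long (x), 20 mm wide (y) and stands from 12 to 46 mm above the bench; grip it across its 20 mm width
- cake: bystander: brown sponge cake, 176 mm in diameter, 56 mm high, on a white round board 210 mm in diameter; origin at the centre of the underside
- bowl: bystander: steel bowl, 190 mm across the rim, 75 mm high; origin at the centre of the underside
- mug: bystander: white mug, 80 mm across, 95 mm high, handle at its +y; origin at the centre of the underside. It stands to one side of the scale, the plate to the other; the sides are swapped at random
Things that resemble listed ones, but are neither listed nor needed, are in the scene too. What is meant by the plate is not purple, and is the smaller of those in its own colour.

How it is judged:
On the way, in this order (a step that is already met when the one before it is completed fails the run):
1. the plate lies flat with its ring under the raised foot (within 10 mm) and let go, the foot not yet touching it (horizontal distance between spot and foot_axis below 0.01 m and height (world z) of plate below 0.003 m and angle between plate's own z axis and vertical below 0.03 rad and contact force between each of scale, the fingers and plate below 0.3 N), for 0.2 s.
2. the foot is screwed down onto the plate (contact force between scale and plate above 0.8 N), for 0.2 s.
At the end, for the whole second after the job is handed in: The foot rests on the plate with 0.8 to 12 N, the centre of the plate's blue ring is within 12 mm of the foot's axis, the plate lies flat and at rest on the bench (contact force between scale and plate between 0.8 and 12 N and horizontal distance between spot and foot_axis below 0.012 m and height (world z) of plate below 0.003 m and angle between plate's own z axis and vertical below 0.03 rad and linear speed of plate below 0.01 m/s); the robot touches nothing.
It fails at once if the foot is pressed onto the plate with more than 25 N (contact force between scale and plate above 25 N).
It fails at once if the cake is moved more than 25 mm (distance of cake from where it was at the start of the episode above 0.025 m).
It fails at once if the bowl is moved more than 25 mm (distance of bowl from where it was at the start of the episode above 0.025 m).
It fails at once if the mug is moved more than 25 mm (distance of mug from where it was at the start of the episode above 0.025 m).
It also fails if it takes over 72 s, if anything falls off the work surface, if the arm or the gripper's body presses on something with over 40 N, if the wrist force passes 120 N, or if a joint passes its speed limit or range.

## Working session

There is one attempt and no reset: what is moved stays moved. The work goes in short steps, Python scripts to look and compute and a tool call to move; the robot and the scene stay as the last step left them, time stands still between calls to the robot, and variables do not carry over. Pictures are saved under pics/ and viewed, and the job is handed in when it is done.

Besides the shell and the picture viewer there is one more tool, called after "Emit:" by a JSON object that holds its "op" and its "data". move_arm: Moves the arm, as the interface text tells. Its arguments: {"type":"object","properties":{"rows":{"type":"string"}},"required":["rows"]}

```bash
mkdir -p pics; ls
cat > h.py <<'E'
from bench import ctrl
import numpy as np, cv2
def snap(n,f):
    c=ctrl.camera(n); cv2.imwrite('pics/'+f,c['color']); return c
def ray(c,uv):
    R,_=cv2.Rodrigues(np.array(c['rvec'],float)); t=np.array(c['tvec'],float).ravel()
    d=R.T@np.array([(uv[0]-c['cx'])/c['fx'],(uv[1]-c['cy'])/c['fy'],1.]); o=-R.T@t
    return o,d
def atz(c,uv,z):
    o,d=ray(c,uv); return o+d*(z-o[2])/d[2]
def proj(c,P):
    K=np.array([[c['fx'],0,c['cx']],[0,c['fy'],c['cy']],[0,0,1.]])
    return cv2.projectPoints(np.array(P,float).reshape(-1,3),np.array(c['rvec'],float),np.array(c['tvec'],float),K,None)[0].reshape(-1,2)
E
python3 - <<'E'
from h import *
for n in('top','side'):
    c=snap(n,n+'0.png'); print(n,c['fx'],c['cx'],c['cy'],ray(c,(c['cx'],c['cy'])))
    for q in ['scale','plate','tab','spot','knob_start','foot_axis','mug','cake','bowl','ear']:
        try: print(q,[(np.round(r['bbox']).tolist(),round(r['confidence'],2)) for r in ctrl.look_for(n,q)])
        except Exception as e: print(q,e)
o=ctrl.get_obs();print(o,ctrl.pinch_z)
E
```

```text
pics
top 468.99333999342605 258.84946638297276 193.2098880177767 (array([0.33449733, 0.02440222, 1.69754844]), array([ 0.08335634, -0.00524767, -0.99650599]))
scale [([246.0, 60.0, 324.0, 161.0], 0.65), ([329.0, 179.0, 361.0, 205.0], 0.38)]
plate [([177.0, 226.0, 222.0, 286.0], 0.68), ([179.0, 171.0, 207.0, 214.0], 0.57), ([118.0, 192.0, 156.0, 234.0], 0.56), ([245.0, 60.0, 328.0, 158.0], 0.16)]
tab [([180.0, 170.0, 210.0, 214.0], 0.93), ([121.0, 190.0, 159.0, 235.0], 0.85), ([176.0, 225.0, 221.0, 282.0], 0.8), ([245.0, 59.0, 326.0, 162.0], 0.65)]
spot [([124.0, 187.0, 156.0, 234.0], 0.92), ([176.0, 170.0, 209.0, 213.0], 0.83), ([175.0, 222.0, 224.0, 286.0], 0.76)]
knob_start [([248.0, 62.0, 327.0, 161.0], 0.72)]
foot_axis [([248.0, 61.0, 326.0, 163.0], 0.96)]
mug [([330.0, 179.0, 360.0, 203.0], 0.59)]
cake [([133.0, 111.0, 194.0, 166.0], 0.74)]
bowl [([346.0, 109.0, 401.0, 164.0], 0.83), ([133.0, 112.0, 190.0, 162.0], 0.72)]
ear [([244.0, 61.0, 327.0, 162.0], 0.63)]
side 463.14341009298784 245.56620591297894 190.7430540771519 (array([-0.43845153, -0.89804086,  1.06185473]), array([ 
[... 733 characters left out ...]
329.0, 208.0], 0.98)]
{'time_s': 1.1, 'q': array([-1.33132426e+00,  1.80794158e-01,  1.60698586e+00,  2.67437214e-05,
        1.35382180e+00, -2.06282710e-01]), 'dq': array([-0.0008735 ,  0.00027363, -0.00137077, -0.00087839, -0.00031364,
        0.00022234]), 'joint_efforts': array([ 7.79610364e-04, -4.44849944e+01, -3.51680553e+01, -3.87845012e-04,
        7.29015537e-04,  6.70631337e-06]), 'eef_pos': array([ 0.24793969, -0.51881613,  0.30389859]), 'eef_rot': array([-1.25705022e-05,  8.45911883e-01, -5.33322684e-01,  5.78670973e-06]), 'wrist_force': array([-0.04164057, -0.02904217,  0.15775887]), 'torque': array([-0.00274748,  0.02883735,  0.04335317]), 'opening': 1.000763742961565} 0.0539
```

Run:
```python
import cv2
a=cv2.imread('pics/top0.png');cv2.imwrite('pics/top0a.png',cv2.resize(a[50:300,100:420],None,fx=2.4,fy=2.4,interpolation=cv2.INTER_CUBIC))
a=cv2.imread('pics/side0.png');cv2.imwrite('pics/side0a.png',cv2.resize(a[110:290,130:420],None,fx=2.7,fy=2.7,interpolation=cv2.INTER_CUBIC))
```

```text
(no output)
```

View pics/top0a.png

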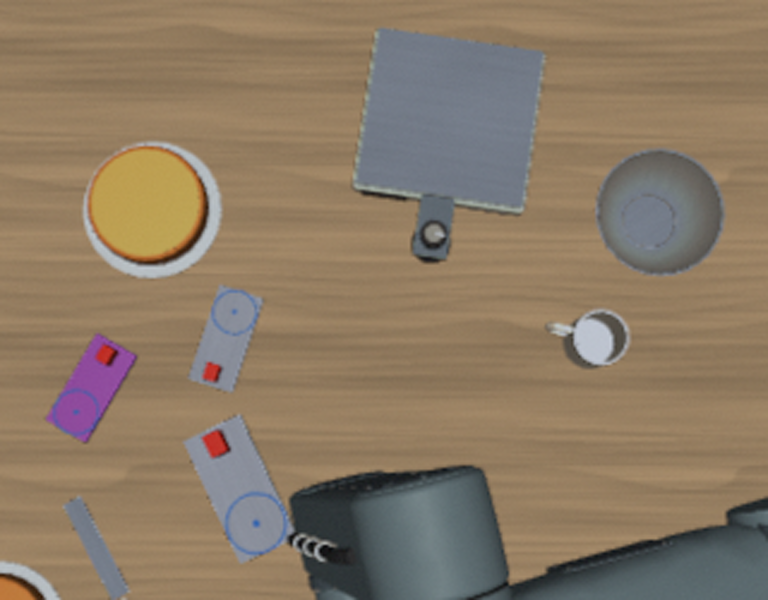

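View pics/side0a.png

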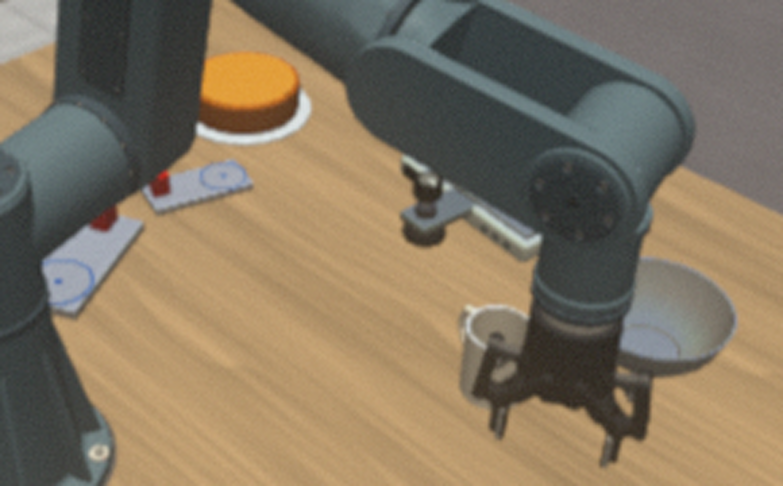

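```bash
cat >> h.py <<'E'
from scipy.optimize import least_squares
def blobs(img,which,box):
    b,g,r=[img[...,i].astype(int) for i in range(3)]
    m={'red':(r>120)&(g<80)&(b<80),'blue':(b-r>50)&(b-g>25)}[which]
    k=np.zeros(m.shape,bool);x0,y0,x1,y1=box;k[y0:y1,x0:x1]=1
    return m&k
E
python3 - <<'E'
from h import *
c=ctrl.camera('top');im=c['color']
print('base',proj(c,[0,0,0]))
box=(170,165,215,220)
m=blobs(im,'blue',box);ys,xs=np.nonzero(m);print(len(xs),xs.min(),xs.max(),ys.min(),ys.max())
(ec,ax,an)=cv2.fitEllipse(np.stack([xs,ys],1).astype(np.float32));print(ec,ax)
S=atz(c,ec,.012);print('spot',S)
m=blobs(im,'red',box);ys,xs=np.nonzero(m);print(len(xs),xs.mean(),ys.mean());T=atz(c,(xs.mean(),ys.mean()),.04);print('tab',T)
print(np.linalg.norm((S-T)[:2]),np.degrees(np.arctan2(*(S-T)[:2][::-1])))
# scale corners
cr=[(378,28),(545,52),(523,213),(355,188)]
P=[]
for x,y in cr:
    p=atz(c,(100+x/2.4-.3,50+y/2.4-.3),.064);P.append(p);print(p)
P=np.array(P)
print([np.linalg.norm(P[i]-P[(i+1)%4]) for i in range(4)])
ang=[np.degrees(np.arctan2(*(P[a]-P[b])[:2][::-1])) for a,b in((0,3),(1,2))];print(ang, P.mean(0))
print('knob top',atz(c,(100+434/2.4,50+236/2.4),.11))
print('ear end', atz(c,(100+431/2.4,50+261/2.4),.052))
for q in ['plate','tab','mug']:
    for r in ctrl.trace('top',q):
        if r['confidence']>.5:
            ys,xs=np.nonzero(r['region']);print(q,r['confidence'],xs.mean(),ys.mean(),len(xs))
E
```

```text
base [[262.80190095 327.06669658]]
44 188 206 171 189
(197.16036987304688, 179.79808044433594) (17.86501121520996, 18.025047302246094)
spot [0.52333475 0.23853187 0.012     ]
35 187.65714285714284 204.37142857142857
tab [0.43265958 0.26733826 0.04      ]
0.0951409227070917 -17.624416514083894
[0.94468451 0.02313547 0.064     ]
[ 0.90920232 -0.22580346  0.064     ]
[ 0.66596469 -0.19119585  0.064     ]
[0.7022665  0.05621772 0.064     ]
[np.float64(0.25145491752500354), np.float64(0.2456872610690737), np.float64(0.2500625760931322), np.float64(0.24466493607173903)]
[np.float64(-7.77102328323354), np.float64(-8.09763793816691)] [ 0.80552951 -0.08441153  0.064     ]
knob top [ 0.62180211 -0.05879107  0.11      ]
ear end [ 0.59493991 -0.05736672  0.052     ]
plate 0.95 193.65543071161048 190.44818976279652 801
plate 0.84 137.39743589743588 211.10384615384615 780
plate 0.72 199.2193675889328 253.62911725955203 1518
plate 0.56 285.9923321488685 103.68692724892463 5347
tab 0.83 137.1071012805588 211.80908032596042 859
tab 0.82 199.29493087557603 253.48913759052007 1519
tab 0.58 193.53479853479854 190.81562881562883 819
mug 0.66 347.01023890784984 191.02901023890786 586
```

Emit:
{"op": "move_arm", "data": {"rows": "-3.15 -2.53 0 0 0 0 1;-3.15 -2.53 0 0 0 0 1;-3.15 -2.53 0 0 0 0 1;-3.15 -2.53 0 0 0 0 1;-3.15 -2.53 0 0 0 0 1;-3.15 -2.53 0 0 0 0 1;-3.15 -2.53 0 0 0 0 1;-3.15 -2.53 0 0 0 0 1;-3.15 -2.53 0 0 0 0 1;-3.15 -2.53 0 0 0 0 1;-3.15 -2.53 0 0 0 0 1;-3.15 -2.53 0 0 0 0 1;-3.15 -2.53 0 0 0 0 1;-3.15 -2.53 0 0 0 0 1;-3.15 -2.53 0 0 0 0 1;-3.15 -2.53 0 0 0 0 1;-3.15 -2.53 0 0 0 0 1;-3.15 -2.53 0 0 0 0 1;-3.15 -2.53 0 0 0 0 1;-3.15 -2.53 0 0 0 0 1"}}

```text
time_s: 3.3
eef_pos: [0.433, 0.2697, 0.304]
eef_rot: [-0.0, 0.846, -0.533, 0.0]
wrist_force: [1.4, -1.5, 0.3]
opening: 0.998
```

Emit:
{"op": "move_arm", "data": {"rows": "0 0 0 0 0 -8.5 1;0 0 0 0 0 -8.5 1;0 0 0 0 0 -8.5 1;0 0 0 0 0 -8.5 1;0 0 0 0 0 -8.5 1;0 0 0 0 0 -8.5 1;0 0 0 0 0 -8.5 1;0 0 0 0 0 -8.5 1;0 0 0 0 0 -8.5 1;0 0 0 0 0 -8.5 1;0 0 0 0 0 -8.5 1;0 0 0 0 0 -8.5 1;0 0 0 0 0 -8.5 1;0 0 0 0 0 -8.5 1;0 0 0 0 0 -8.5 1;0 0 0 0 0 -8.5 1;0 0 0 0 0 0 1"}}

```text
time_s: 5.0
eef_pos: [0.4329, 0.2678, 0.304]
eef_rot: [0.0, 0.811, 0.585, 0.0]
wrist_force: [-0.1, -0.3, 0.4]
opening: 1.002
```

```bash
cat >> h.py <<'E'
from scipy.spatial.transform import Rotation as Ro
def pose():
    o=ctrl.get_obs();w,x,y,z=o['eef_rot'];R=Ro.from_quat([x,y,z,w]).as_matrix()
    return o,np.array(o['eef_pos']),R
def delta(tp,th):
    o,p,R=pose();h=np.degrees(np.arctan2(R[1,0],R[0,0]))
    print('t',o['time_s'],'tcp',p.round(4),'h',h.round(2),'tilt',R[:,2].round(4),'q6',np.degrees(o['q'][5]).round(1),'open',o['opening'].round(3))
    print('F',o['wrist_force'].round(2),'M',o['torque'].round(3))
    if tp is not None: print('delta cm',((R.T@(np.array(tp)-p))*100).round(2),'rz',((h-th+180)%360-180).round(2))
E
python3 - <<'E'
from h import *
delta([.4327,.2673,.036+.0539],72.4)
c=snap('side','side1.png');im=c['color'];t=snap('top','top1.png')
a=im[130:260,100:400];cv2.imwrite('pics/side1a.png',cv2.resize(a,None,fx=2.6,fy=2.6,interpolation=cv2.INTER_CUBIC))
a=t['color'][40:240,110:420];cv2.imwrite('pics/top1a.png',cv2.resize(a,None,fx=2.5,fy=2.5,interpolation=cv2.INTER_CUBIC))
# expected foot projections
F=[.622,-.0587]
print('side proj foot',proj(c,[F+[.012],F+[.097],F+[.0]]))
E
```

```text
Traceback (most recent call last):
  File "h.py", line 26, in delta
    print('t',o['time_s'],'tcp',p.round(4),'h',h.round(2),'tilt',R[:,2].round(4),'q6',np.degrees(o['q'][5]).round(1),'open',o['opening'].round(3))
                                                                                                                            ^^^^^^^^^^^^^^^^^^
AttributeError: 'float' object has no attribute 'round'
```

```bash
sed -i "s/o\['opening'\].round(3)/round(float(o['opening']),3)/" h.py
python3 - <<'E'
from h import *
delta([.4327,.2673,.036+.0539],72.4)
c=snap('side','side1.png');im=c['color'];t=snap('top','top1.png')
a=im[130:260,100:400];cv2.imwrite('pics/side1a.png',cv2.resize(a,None,fx=2.6,fy=2.6,interpolation=cv2.INTER_CUBIC))
a=t['color'][40:240,110:420];cv2.imwrite('pics/top1a.png',cv2.resize(a,None,fx=2.5,fy=2.5,interpolation=cv2.INTER_CUBIC))
F=[.622,-.0587]
print('side proj foot',proj(c,[F+[.012],F+[.097],F+[.0]]).round(1).tolist())
E
```

```text
t 5.0 tcp [0.4329 0.2678 0.304 ] h 71.62 tilt [ 2.e-04  0.e+00 -1.e+00] q6 -53.3 open 1.002
F [-0.14 -0.32  0.41] M [-0.018 -0.013 -0.041]
delta cm [-0.05 -0.   21.41] rz -0.78
side proj foot [[285.5, 197.3], [287.1, 178.5], [285.3, 199.8]]
```

View pics/side1a.png

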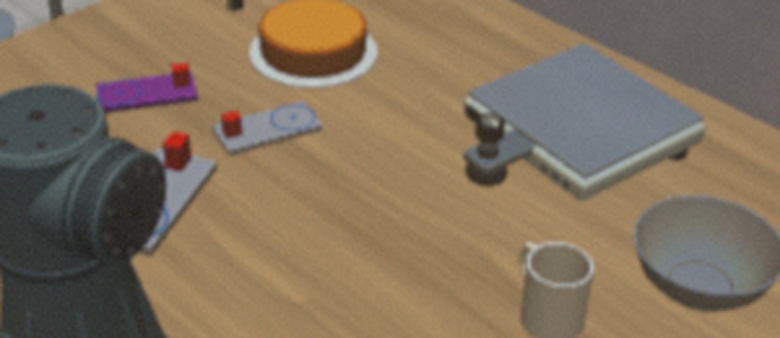

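View pics/top1a.png

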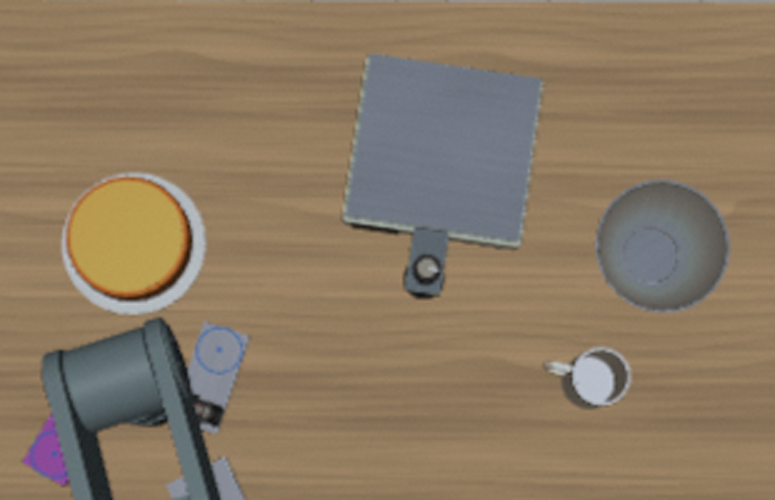

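Emit:
{"op": "move_arm", "data": {"rows": "-0.05 0 3 0 0 -0.8 1;0 0 3 0 0 0 1;0 0 3 0 0 0 1;0 0 3 0 0 0 1;0 0 3 0 0 0 1;0 0 3 0 0 0 1;0 0 2 0 0 0 1;0 0 1.2 0 0 0 1;0 0 0.2 0 0 0 1;0 0 0 0 0 0 1"}}

```text
time_s: 6.1
eef_pos: [0.433, 0.2675, 0.0903]
eef_rot: [0.0, 0.808, 0.59, 0.0]
wrist_force: [-0.9, -0.5, -0.2]
opening: 0.999
```

Run:
```python
from h import *
delta([.4327,.2673,.036+.0539],72.4)
c=snap('side','side2.png');im=c['color']
a=im[130:230,150:270];cv2.imwrite('pics/side2a.png',cv2.resize(a,None,fx=6,fy=6,interpolation=cv2.INTER_CUBIC))
# refine knob/foot axis from both cams
```

```text
t 6.1 tcp [0.433  0.2675 0.0903] h 72.28 tilt [ 4.e-04  1.e-04 -1.e+00] q6 -54.0 open 0.999
F [-0.86 -0.48 -0.18] M [ 0.015  0.005 -0.001]
delta cm [-0.03 -0.03  0.04] rz -0.12
```

View pics/side2a.png

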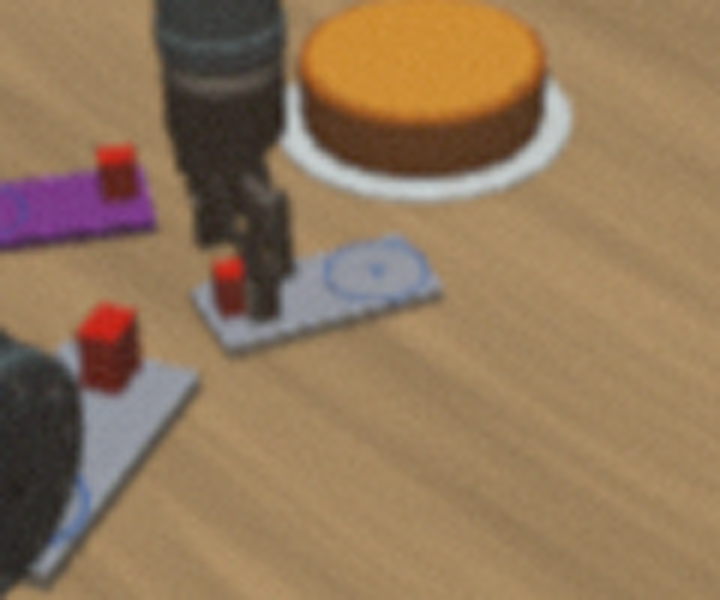

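Run:
```python
from h import *
c=ctrl.camera('side');f=lambda P:((proj(c,P)-[150,130])*6+2.5).round().tolist()
T=np.array([.4327,.2673,.046]);print('blocktop ctr',f(T))
p=np.array([.433,.2675,.03]);u=np.array([np.cos(np.radians(72.3)),np.sin(np.radians(72.3)),0])
print('fingers pad',f(p-u*.0425),f(p+u*.0425))
print('spot',f([.5233,.2385,.012]))
```

```text
blocktop ctr [[235.0, 261.0]]
fingers pad [[261.0, 316.0]] [[212.0, 246.0]]
spot [[374.0, 267.0]]
```

Emit:
{"op": "move_arm", "data": {"rows": "0 0 0 0 0 0 0.15;0 0 0 0 0 0 0;0 0 0 0 0 0 0;0 0 0 0 0 0 0;0 0 0 0 0 0 0;0 0 0 0 0 0 0;0 0 0 0 0 0 0;0 0 0 0 0 0 0"}}

```text
time_s: 7.0
eef_pos: [0.4329, 0.2674, 0.0902]
eef_rot: [0.0, 0.807, 0.59, 0.0]
wrist_force: [-1.2, -0.2, 6.0]
opening: 0.224
```

Run:
```python
from h import *
c=ctrl.camera('top');im=c['color']
m=blobs(im,'blue',(170,160,215,200));ys,xs=np.nonzero(m)
ec,ax,an=cv2.fitEllipse(np.stack([xs,ys],1).astype(np.float32));S=atz(c,ec,.012);o,p,R=pose();print(S,ax,np.linalg.norm((S-p)[:2]),np.degrees(np.arctan2(*(S-p)[:2][::-1])))
# scale: edges of platform, knob circle
y=np.radians(-8)
delta([.526,-.0452,.0903],82)
```

```text
[0.52458078 0.23784275 0.012     ] (17.394067764282227, 18.162961959838867) 0.09629375872238023 -17.864977020165032
t 7.05 tcp [0.4329 0.2674 0.0903] h 72.34 tilt [ 4.e-04  1.e-04 -1.e+00] q6 -54.0 open 0.224
F [-0.73 -1.47  5.65] M [-0.204  0.228  0.005]
delta cm [-26.96  18.35  -0.  ] rz -9.66
```

Emit:
{"op": "move_arm", "data": {"rows": "-1 0 0 0 0 0 0;-2.5 0 0 0 0 0 0;-2.5 0 0 0 0 0 0;-2 0 0 0 0 -2 0;-2 0 0 0 0 -2 0;-2 0 0 0 0 -2 0;-2 0 0 0 0 -2 0;-2 0 0 0 0 -1.6 0;-1 0 0 0 0 0 0;0 0 0 0 0 0 0;0 0 0 0 0 0 0"}}

```text
time_s: 8.15
eef_pos: [0.3895, 0.1017, 0.0902]
eef_rot: [0.001, 0.755, 0.655, -0.001]
wrist_force: [-2.4, -7.2, 9.9]
opening: 0.224
```

Run:
```python
from h import *
delta([.526,-.0452,.0903],82)
c=snap('top','top3.png');s=snap('side','side3.png')
a=c['color'][50:210,160:380];cv2.imwrite('pics/top3a.png',cv2.resize(a,None,fx=3.6,fy=3.6,interpolation=cv2.INTER_CUBIC))
a=s['color'][150:240,240:360];cv2.imwrite('pics/side3a.png',cv2.resize(a,None,fx=6,fy=6,interpolation=cv2.INTER_CUBIC))
```

```text
t 8.15 tcp [0.3895 0.1017 0.0902] h 81.91 tilt [-2.0e-04 -2.2e-03 -1.0e+00] q6 -84.1 open 0.224
F [-2.35 -7.23  9.91] M [-1.025  0.337 -0.187]
delta cm [-12.63  15.59   0.02] rz -0.09
```

View pics/top3a.png

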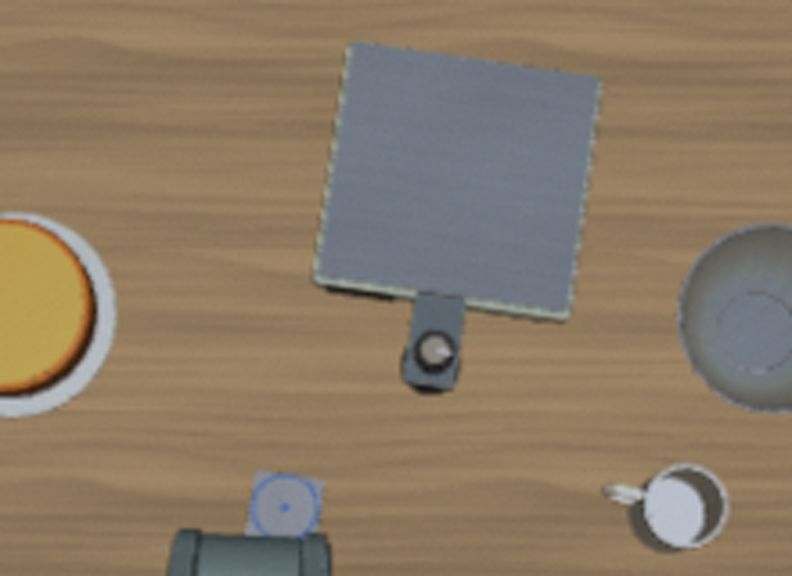

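View pics/side3a.png

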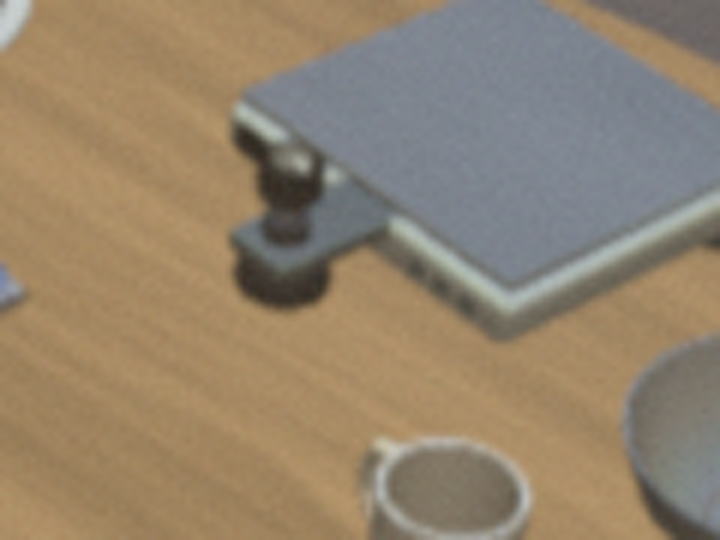

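Run:
```python
from h import *
c=ctrl.camera('top');s=ctrl.camera('side')
tc=lambda x,y:(160+x/3.6-.4,50+y/3.6-.4)
sc=lambda x,y:(240+x/6-.4,150+y/6-.4)
print('top knob',atz(c,tc(434,350),.1095)); print('side knob',atz(s,sc(290,175),.0965))
P=np.array([atz(c,tc(*q),.064) for q in [(350,43),(600,79),(570,312),(320,277)]]);print(P.round(4), [np.linalg.norm(P[i]-P[(i+1)%4]).round(4) for i in range(4)])
a=P[0]-P[3]+P[1]-P[2];print(np.degrees(np.arctan2(a[1],a[0])));b=P[0]-P[1]+P[3]-P[2];print(np.degrees(np.arctan2(b[1],b[0]))-90)
# ear axis in top: edges left/right at ear
for z,q in [(.052,(414,295)),(.052,(466,297)),(.052,(405,372)),(.052,(459,378))]: print('ear',atz(c,tc(*q),z).round(4))
for yaw in(-8,):
  for F in([.622,-.0587],):
    y=np.radians(yaw);ex=np.array([np.cos(y),np.sin(y)]);ey=np.array([-ex[1],ex[0]])
    L=[(-25,26,52),(-25,-26,52),(-25,-26,38),(60,130,64),(60,-130,64),(0,0,110),(0,0,66),(310,130,64),(310,-130,64)]
    W=[np.r_[np.array(F)+ex*a/1000+ey*b/1000,z/1000] for a,b,z in L]
    print('top',((proj(c,W)-[160,50]+.4)*3.6).round().tolist());print('side',((proj(s,W)-[240,150]+.4)*6).round().tolist())
# ring
m=blobs(c['color'],'blue',(225,175,255,202));ys,xs=np.nonzero(m);pts=np.stack([xs,ys],1);print(len(xs),xs.min(),xs.max(),ys.min(),ys.max())
print('dot',atz(c,tc(284,507),.012)); o,p,R=pose();print('pred',p[:2]+.097*R[:2,1])
```

```text
top knob [ 0.62712214 -0.05649843  0.1095    ]
side knob [ 0.62354887 -0.06119411  0.0965    ]
[[ 0.944   0.0245  0.064 ]
 [ 0.9085 -0.2239  0.064 ]
 [ 0.6738 -0.1924  0.064 ]
 [ 0.7076  0.0532  0.064 ]] [np.float64(0.251), np.float64(0.2369), np.float64(0.2479), np.float64(0.2381)]
-7.287269570020061
-7.988420612257741
ear [ 0.6927 -0.0397  0.052 ]
ear [ 0.6909 -0.0911  0.052 ]
ear [ 0.6157 -0.0308  0.052 ]
ear [ 0.6099 -0.084   0.052 ]
top [[404.0, 387.0], [456.0, 394.0], [455.0, 397.0], [311.0, 285.0], [574.0, 323.0], [436.0, 355.0], [434.0, 363.0], [348.0, 40.0], [607.0, 77.0]]
side [[221.0, 227.0], [277.0, 270.0], [275.0, 289.0], [220.0, 87.0], [505.0, 291.0], [287.0, 156.0], [282.0, 215.0], [501.0, -31.0], [792.0, 147.0]]
38 230 247 182 199
dot [0.4852865  0.08900767 0.012     ]
pred [0.48564157 0.08847077]
```

Emit:
{"op": "move_arm", "data": {"rows": "-1 0.7 -0.03 0 0 0 0;-2 1.5 0 0 0 0 0;-2 1.5 0 0 0 0 0;-2 1.5 0 0 0 0 0;-2 1.5 0 0 0 0 0;-2 1.5 0 0 0 0 0;-1.6 0.8 0 0 0 0 0;0 0 0 0 0 0 0;0 0 0 0 0 0 0"}}

```text
time_s: 9.25
eef_pos: [0.4611, -0.0348, 0.0902]
eef_rot: [0.001, 0.755, 0.655, -0.0]
wrist_force: [2.3, -2.9, 2.3]
opening: 0.225
```

Run:
```python
from h import *
delta([.5285,-.0453,.0900],82)
c=snap('top','top4.png');s=snap('side','side4.png')
a=s['color'][150:240,210:330];cv2.imwrite('pics/side4a.png',cv2.resize(a,None,fx=6,fy=6,interpolation=cv2.INTER_CUBIC))
```

```text
t 9.25 tcp [ 0.4611 -0.0348  0.0902] h 81.87 tilt [ 8.e-04 -9.e-04 -1.e+00] q6 -100.9 open 0.225
F [ 2.26 -2.92  2.35] M [-0.368 -0.141 -0.013]
delta cm [-0.09  6.82  0.03] rz -0.13
```

View pics/side4a.png

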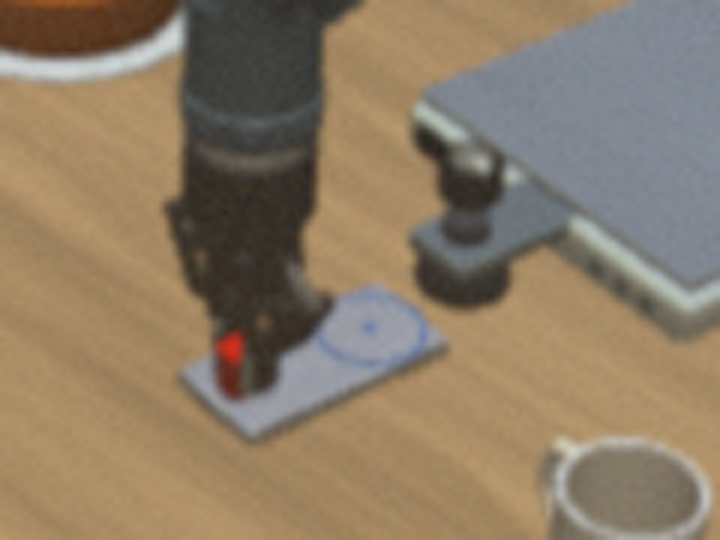

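Emit:
{"op": "move_arm", "data": {"rows": "0 0.5 0 0 0 0 0;0 1 0 0 0 0 0;0 1 0 0 0 0 0;0 1 0 0 0 0 0;0 1 0 0 0 0 0;-0.05 1 0 0 0 0 0;-0.05 0.8 0 0 0 0 0;0 0.5 0 0 0 0 0;0 0 0 0 0 0 0;0 0 0 0 0 0 0"}}

```text
time_s: 10.35
eef_pos: [0.5264, -0.0431, 0.0902]
eef_rot: [-0.002, 0.755, 0.656, -0.001]
wrist_force: [-6.1, 0.9, 11.2]
opening: 0.222
```

Run:
```python
from h import *
delta([.5285,-.0453,.0900],82)
c=snap('top','top5.png');s=snap('side','side5.png')
a=s['color'][150:240,210:330];cv2.imwrite('pics/side5a.png',cv2.resize(a,None,fx=6,fy=6,interpolation=cv2.INTER_CUBIC))
```

```text
t 10.35 tcp [ 0.5264 -0.0431  0.0902] h 82.03 tilt [-0.0043  0.0013 -1.    ] q6 -99.6 open 0.222
F [-6.13  0.86 11.21] M [ 0.033  0.969 -0.017]
delta cm [-0.19  0.24  0.02] rz 0.03
```

View pics/side5a.png

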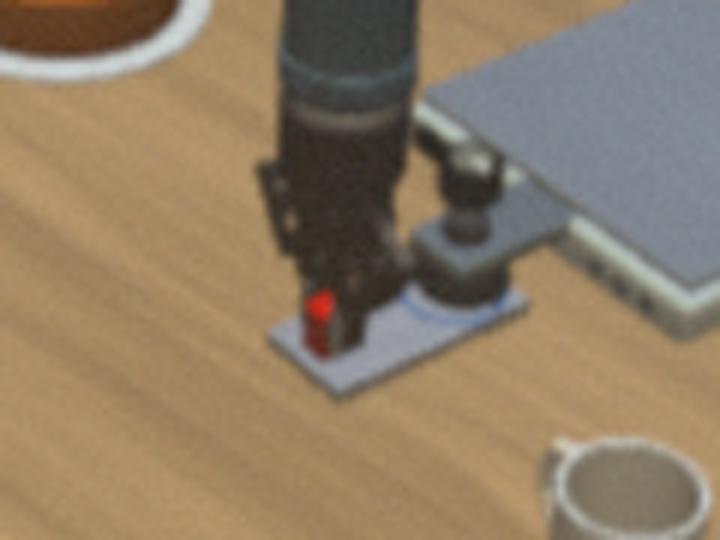

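Run:
```python
from h import *
s=ctrl.camera('side');o,p,R=pose()
a=np.linspace(0,2*np.pi,200)
def ext(x,y,z,r):
    q=(proj(s,np.c_[x+r*np.cos(a),y+r*np.sin(a),0*a+z])-[210,150]+.4)*6
    return q.min(0).round(),q.max(0).round()
for F in([.6245,-.0588],[.622,-.0587],[.6215,-.055]): print(F,ext(*F,.017,.03),ext(*F,.021,.03))
S=p[:2]+.097*R[:2,1];print('ring',S,ext(*S,.012,.034))
a=s['color'][150:240,210:330];b,g,r=[a[...,i].astype(int) for i in range(3)]
m=((b-r>40)).astype(np.uint8);ys,xs=np.nonzero(m);print(xs.min()*6+3,xs.max()*6+3,ys.max()*6+3)
a2=s['color'][180:210,270:305];cv2.imwrite('pics/f5.png',cv2.resize(a2,None,fx=20,fy=20,interpolation=cv2.INTER_CUBIC))
```

```text
[0.6245, -0.0588] (array([410., 248.]), array([508., 308.])) (array([410., 243.]), array([508., 303.]))
[0.622, -0.0587] (array([407., 250.]), array([505., 310.])) (array([407., 245.]), array([506., 305.]))
[0.6215, -0.055] (array([402., 248.]), array([500., 308.])) (array([402., 242.]), array([500., 303.]))
ring [ 0.62241162 -0.05649514] (array([398., 250.]), array([509., 319.]))
405 501 321
```

View pics/f5.png

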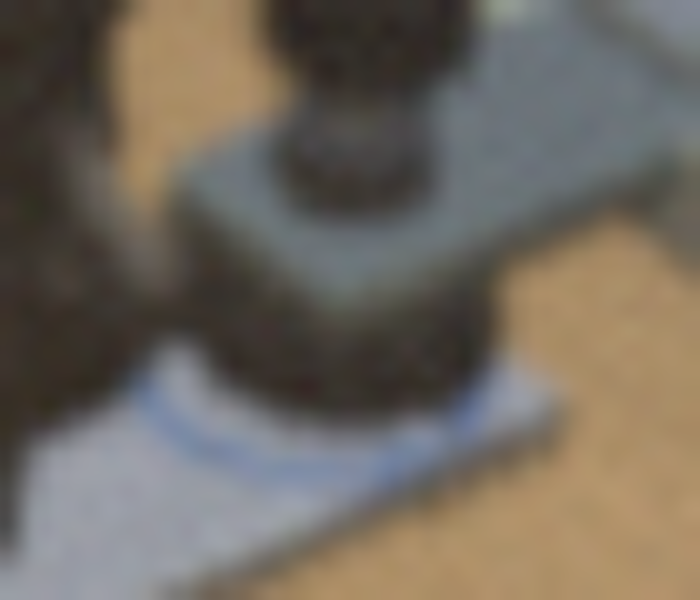

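Emit:
{"op": "move_arm", "data": {"rows": "-0.1 0.12 0 0 0 0 0;-0.1 0.13 0 0 0 0 0;0 0 0 0 0 0 0;0 0 0 0 0 0 0.3;0 0 0 0 0 0 0.6;0 0 0 0 0 0 1;0 0 0 0 0 0 1;0 0 0 0 0 0 1;0 0 0 0 0 0 1;0 0 0 0 0 0 1"}}

```text
time_s: 11.5
eef_pos: [0.5303, -0.0471, 0.0901]
eef_rot: [-0.0, 0.755, 0.656, -0.0]
wrist_force: [0.1, -0.5, 0.8]
opening: 0.996
```

Run:
```python
from h import *
delta([.6245,-.0588,.27],150)
```

```text
t 11.5 tcp [ 0.5303 -0.0471  0.0901] h 81.93 tilt [-1.e-04  1.e-04 -1.e+00] q6 -99.8 open 0.996
F [ 0.07 -0.49  0.79] M [-0.024  0.053 -0.051]
delta cm [  0.16   9.49 -17.99] rz -68.07
```

Emit:
{"op": "move_arm", "data": {"rows": "0 0 -1 0 0 0 1;0 0 -2.5 0 0 0 1;0 0 -2.5 0 0 0 1;0 0 -3 0 0 0 1;0 0 -3 0 0 0 1;0 0 -3 0 0 0 1;0 0 -3 0 0 -8.5 1;0 0 0 0 0 -8.5 1;0 0 0 0 0 -8.5 1;0 0 0 0 0 -8.5 1;0 0 0 0 0 -8.5 1;0 0 0 0 0 -8.5 1;0 0 0 0 0 -8.5 1;0 0 0 0 0 -8.5 1;0 0 0 0 0 0 1"}}

```text
time_s: 13.0
eef_pos: [0.5303, -0.047, 0.2709]
eef_rot: [0.0, 0.259, 0.966, 0.0]
wrist_force: [-0.5, 0.5, 0.8]
opening: 1.003
```

Run:
```python
from h import *
delta([.6245,-.0588,.27],150)
c=snap('top','top6.png');s=snap('side','side6.png')
a=s['color'][165:225,240:320];cv2.imwrite('pics/side6a.png',cv2.resize(a,None,fx=9,fy=9,interpolation=cv2.INTER_CUBIC))
a=c['color'][110:210,220:340];cv2.imwrite('pics/top6a.png',cv2.resize(a,None,fx=6,fy=6,interpolation=cv2.INTER_CUBIC))
```

```text
t 13.0 tcp [ 0.5303 -0.047   0.2709] h 150.02 tilt [ 6.e-04 -2.e-04 -1.e+00] q6 -167.9 open 1.003
F [-0.49  0.53  0.75] M [ 0.025 -0.001  0.022]
delta cm [-8.75  3.69  0.1 ] rz 0.02
```

View pics/side6a.png

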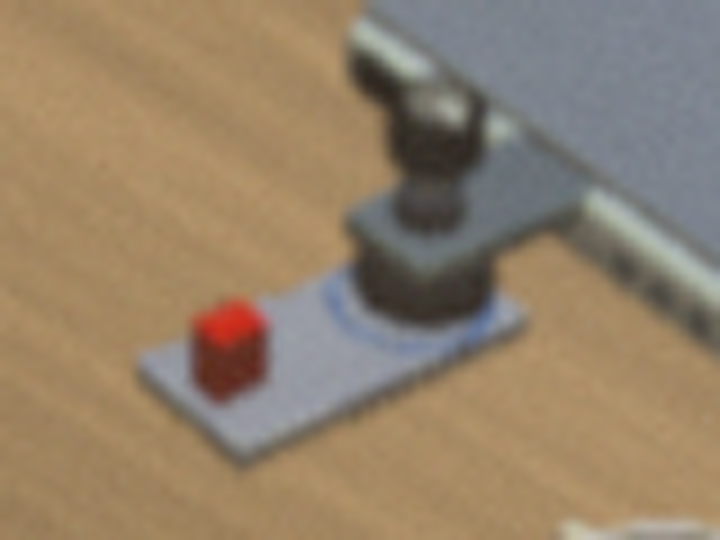

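View pics/top6a.png

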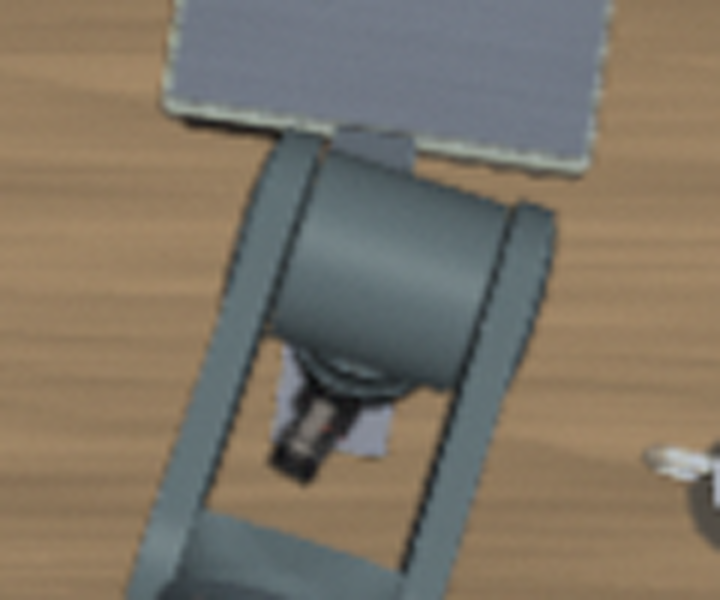

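Run:
```python
from h import *
s=ctrl.camera('side');sc=lambda x,y:(240+x/9-.45,165+y/9-.45)
im=s['color'];m=blobs(im,'blue',(270,180,300,215));ys,xs=np.nonzero(m)
pts=np.array([atz(s,(x,y),.012)[:2] for x,y in zip(xs,ys)])
r=least_squares(lambda q:np.hypot(*(pts-q).T)-.0333,[.62,-.06],loss='soft_l1',f_scale=.001);print('ring fit',r.x,len(xs),np.abs(r.fun).mean())
m=blobs(im,'red',(255,190,275,215));ys,xs=np.nonzero(m)
top=atz(s,sc(231,322),.046);print('tab',top)
for q in[(140,362),(243,455),(527,316)]: print(atz(s,sc(*q),.012).round(4))
d=r.x-top[:2];print(np.linalg.norm(d),np.degrees(np.arctan2(d[1],d[0])))
# foot bottom circle fit from dark edge: predicted
a=np.linspace(0,2*np.pi,200)
for F in([.6245,-.0588],):
  for z in(.017,.02):
    q=(proj(s,np.c_[F[0]+.03*np.cos(a),F[1]+.03*np.sin(a),0*a+z])-[240,165]+.45)*9;print(q.min(0).round(),q.max(0).round())
```

```text
Traceback (most recent call last):
ValueError: operands could not be broadcast together with shapes (0,) (2,)
```

Run:
```python
from h import *
s=ctrl.camera('side');sc=lambda x,y:(240+x/9-.45,165+y/9-.45)
im=s['color'].astype(int);m=(im[...,0]-im[...,2]>40);k=np.zeros_like(m);k[190:207,274:298]=1;ys,xs=np.nonzero(m&k)
print(list(zip(xs,ys)))
pts=np.array([atz(s,(x,y),.012)[:2] for x,y in zip(xs,ys)])
r=least_squares(lambda q:np.hypot(*(pts-q).T)-.0333,[.62,-.06],loss='soft_l1',f_scale=.001);print('ring fit',r.x,len(xs),np.abs(r.fun).mean())
top=atz(s,sc(231,322),.046);print('tab',top)
for q in[(140,362),(243,455),(527,316)]: print(atz(s,sc(*q),.012).round(4))
d=r.x-top[:2];print(np.linalg.norm(d),np.degrees(np.arctan2(d[1],d[0])))
a=np.linspace(0,2*np.pi,200)
for F in([.6245,-.0588],):
  for z in(.017,.02):
    q=(proj(s,np.c_[F[0]+.03*np.cos(a),F[1]+.03*np.sin(a),0*a+z])-[240,165]+.45)*9;print(q.min(0).round(),q.max(0).round())
```

```text
[(np.int64(276), np.int64(197)), (np.int64(277), np.int64(198)), (np.int64(277), np.int64(199)), (np.int64(293), np.int64(200)), (np.int64(294), np.int64(200)), (np.int64(292), np.int64(201)), (np.int64(293), np.int64(201)), (np.int64(292), np.int64(202))]
ring fit [ 0.62153451 -0.05860603] 8 0.0013411568973002528
tab [ 0.52238792 -0.04806435  0.046     ]
[ 0.5094 -0.0122  0.012 ]
[ 0.4974 -0.0801  0.012 ]
[ 0.6448 -0.1     0.012 ]
0.09970543271920239 -6.069121576908977
[345. 238.] [492. 328.]
[346. 232.] [493. 322.]
```

Run:
```python
from h import *
s=ctrl.camera('side')
im=np.mean([ctrl.camera('side')['color'].astype(float) for _ in range(4)],0).astype(np.uint8)
x0,y0,k=268,178,22
a=cv2.resize(im[y0:y0+30,x0:x0+34],None,fx=k,fy=k,interpolation=cv2.INTER_CUBIC)
t=np.linspace(0,2*np.pi,100)
def dr(F,z,r,col):
    q=(proj(s,np.c_[F[0]+r*np.cos(t),F[1]+r*np.sin(t),0*t+z])-[x0,y0]+.5)*k
    cv2.polylines(a,[q.astype(np.int32)],True,col,1)
dr((.6245,-.0588),.018,.03,(0,255,255))
dr((.6245,-.0588),.066,.015,(0,255,0))
dr((.6205,-.060),.012,.034,(0,0,255))
cv2.imwrite('pics/f6.png',a)
```

```text
(no output)
```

View pics/f6.png

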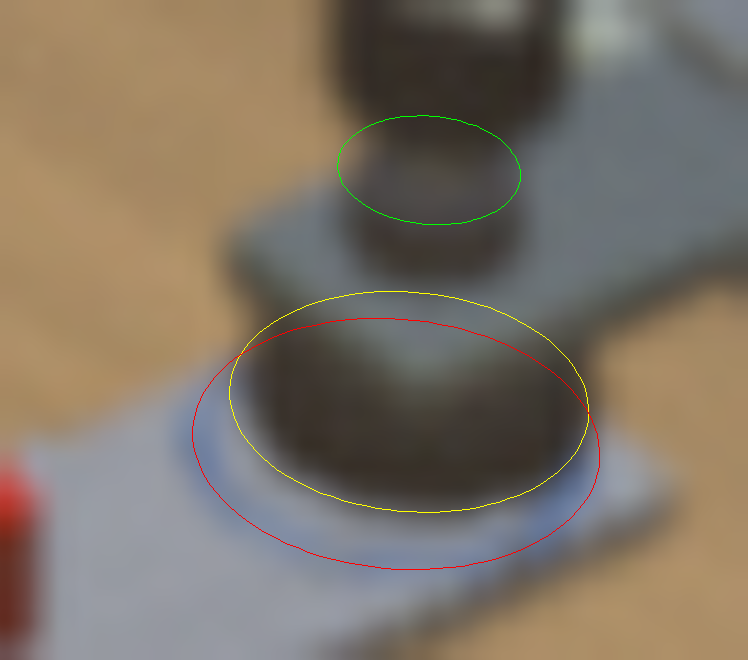

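Emit:
{"op": "move_arm", "data": {"rows": "0 0 0 0 0 8.5 1;0 0 0 0 0 8.5 1;0 0 0 0 0 8.5 1;0 0 0 0 0 8.5 1;0 0 0 0 0 8.5 1;0 0 0 0 0 8.5 1;0 0 0 0 0 8.5 1;0 0 0 0 0 8.5 1;0 -0.6 3 0 0 0 1;0 0 3 0 0 0 1;0 0 3 0 0 0 1;0 0 3 0 0 0 1;0 0 3 0 0 0 1;0 0 2 0 0 0 1;0 0 0.75 0 0 0 1;0 0 0 0 0 0 1;0 0 0 0 0 0 0.3;0 0 0 0 0 0 0;0 0 0 0 0 0 0;0 0 0 0 0 0 0"}}

```text
time_s: 15.45
eef_pos: [0.5249, -0.0463, 0.0935]
eef_rot: [0.001, 0.755, 0.656, 0.0]
wrist_force: [1.2, 0.4, 0.8]
opening: 0.331
```

Emit:
{"op": "move_arm", "data": {"rows": "0 0 0 0 0 0 0;0 0 0 0 0 0 0;0 0 0 0 0 0 0"}}

```text
time_s: 15.75
eef_pos: [0.525, -0.0462, 0.0936]
eef_rot: [0.001, 0.755, 0.656, 0.0]
wrist_force: [0.1, 1.9, 5.4]
opening: 0.218
```

Run:
```python
from h import *
delta([.530,-.048,.0935],82)
```

```text
t 15.75 tcp [ 0.525  -0.0462  0.0936] h 81.94 tilt [ 1.3e-03 -2.0e-04 -1.0e+00] q6 -99.9 open 0.218
F [0.06 1.92 5.41] M [0.316 0.136 0.046]
delta cm [-0.1   0.52  0.01] rz -0.06
```

Emit:
{"op": "move_arm", "data": {"rows": "0 0 -0.04 0 0 0 0;-0.05 0.3 0 0 0 0 0;-0.05 0.35 0 0 0 0 0;0 0 0 0 0 0 0;0 0 0 0 0 0 0"}}

```text
time_s: 16.25
eef_pos: [0.5292, -0.0475, 0.0936]
eef_rot: [-0.002, 0.755, 0.656, -0.001]
wrist_force: [-10.4, 2.4, 15.0]
opening: 0.223
```

```bash
cat >> h.py <<'E'
def pic(F,S,f):
    s=ctrl.camera('side');im=s['color']
    x0,y0,k=268,178,22
    a=cv2.resize(im[y0:y0+30,x0:x0+34],None,fx=k,fy=k,interpolation=cv2.INTER_CUBIC)
    t=np.linspace(0,2*np.pi,100)
    for C,z,r,col in((F,.017,.03,(0,255,255)),(S,.012,.034,(0,0,255))):
        q=(proj(s,np.c_[C[0]+r*np.cos(t),C[1]+r*np.sin(t),0*t+z])-[x0,y0]+.5)*k
        cv2.polylines(a,[q.astype(np.int32)],True,col,1)
    cv2.imwrite('pics/'+f,a)
E
python3 - <<'E'
from h import *
delta([.530,-.048,.0935],82)
pic((.6265,-.0605),(.626,-.060),'f7.png')
E
```

```text
t 16.25 tcp [ 0.5292 -0.0475  0.0936] h 81.98 tilt [-0.0042  0.0011 -1.    ] q6 -99.9 open 0.223
F [-10.41   2.39  15.01] M [0.503 1.371 0.097]
delta cm [-0.04  0.09  0.01] rz -0.02
```

View pics/f7.png

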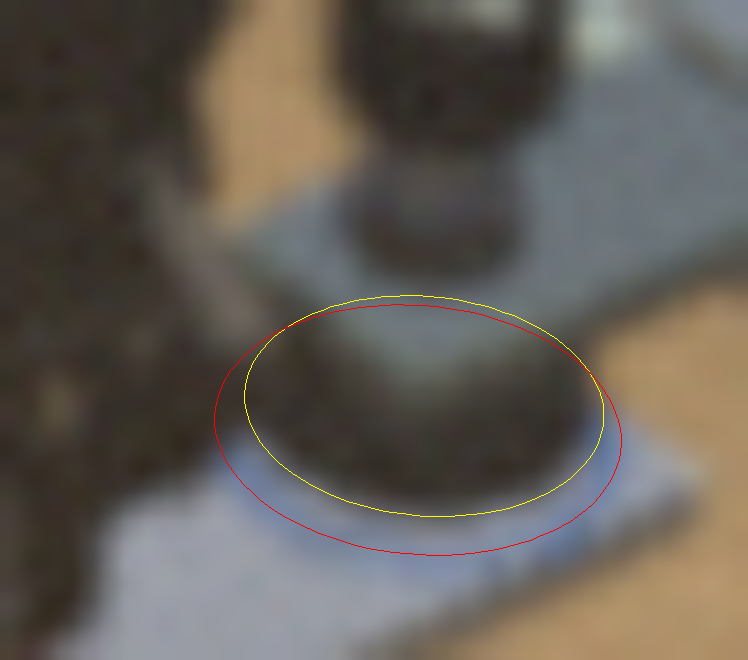

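Emit:
{"op": "move_arm", "data": {"rows": "0 0 -0.06 0 0 0 0;0.15 0.15 0 0 0 0 0;0.15 0.15 0 0 0 0 0;0 0 0 0 0 0 0;0 0 0 0 0 0 0"}}

```text
time_s: 16.8
eef_pos: [0.5338, -0.0457, 0.0936]
eef_rot: [-0.0, 0.755, 0.656, -0.0]
wrist_force: [-3.7, -1.9, 3.6]
opening: 0.222
```

Run:
```python
from h import *
delta([.530,-.048,.0935],82)
pic((.6275,-.0592),(.627,-.059),'f8.png')
```

```text
t 16.8 tcp [ 0.5338 -0.0457  0.0936] h 81.94 tilt [-7.e-04 -2.e-04 -1.e+00] q6 -99.5 open 0.222
F [-3.74 -1.88  3.56] M [-0.176  0.455 -0.071]
delta cm [-0.28 -0.35  0.01] rz -0.06
```

View pics/f8.png

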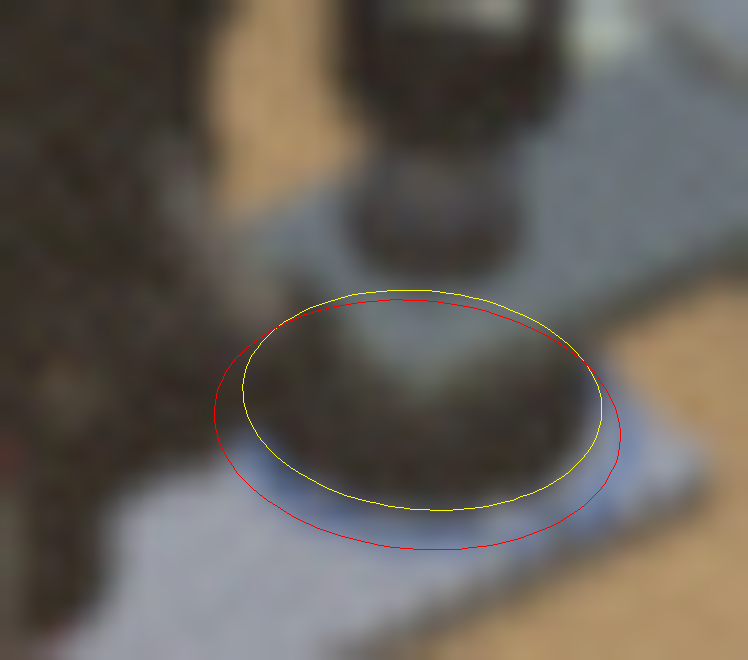

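Emit:
{"op": "move_arm", "data": {"rows": "0 0 0 0 0 0 0.3;0 0 0 0 0 0 0.6;0 0 0 0 0 0 1;0 0 0 0 0 0 1;0 0 0 0 0 0 1;0 0 0 0 0 0 1;0 0 -1 0 0 0 1;0 0 -2.5 0 0 0 1;0 0 -2.5 0 0 0 1;0 0 -3 0 0 0 1;0 0 -3 0 0 0 1;0 0 -3 0 0 0 1;0 0 -3 0 0 -8.5 1;0 0 0 0 0 -8.5 1;0 0 0 0 0 -8.5 1;0 0 0 0 0 -8.5 1;0 0 0 0 0 -8.5 1;0 0 0 0 0 -8.5 1;0 0 0 0 0 -8.5 1;0 0 0 0 0 -8.5 1"}}

```text
time_s: 18.85
eef_pos: [0.534, -0.0455, 0.2745]
eef_rot: [0.0, 0.256, 0.967, -0.0]
wrist_force: [0.2, -0.2, 1.0]
opening: 0.999
```

Run:
```python
from h import *
delta([.6275,-.059,.20],150)
pic((.6275,-.059),(.629,-.059),'f9.png')
s=snap('side','s9.png');cv2.imwrite('pics/s9a.png',cv2.resize(s['color'][165:225,240:320],None,fx=9,fy=9,interpolation=cv2.INTER_CUBIC))
```

```text
t 18.85 tcp [ 0.534  -0.0455  0.2745] h 150.3 tilt [ 7.e-04 -2.e-04 -1.e+00] q6 -167.9 open 0.999
F [ 0.21 -0.19  0.95] M [ 0.056 -0.008  0.058]
delta cm [-8.78  3.46  7.46] rz 0.3
```

View pics/f9.png

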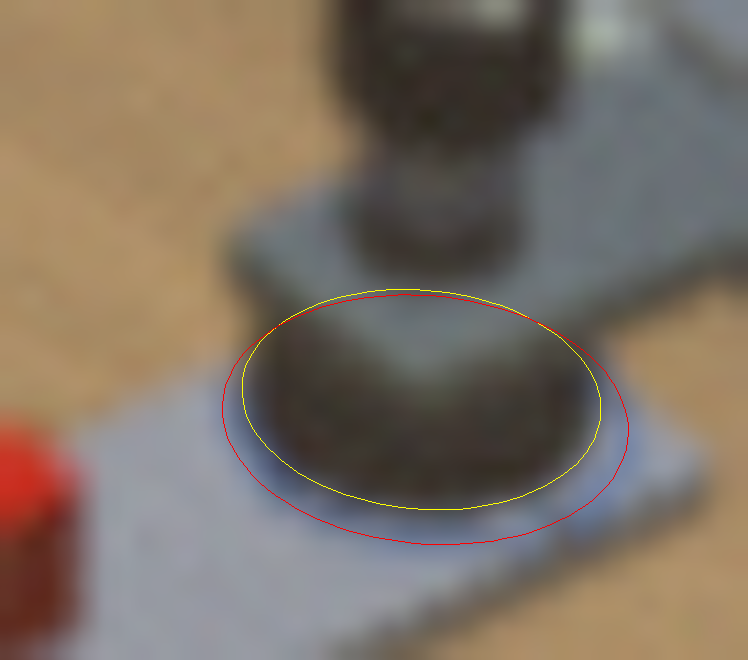

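View pics/s9a.png

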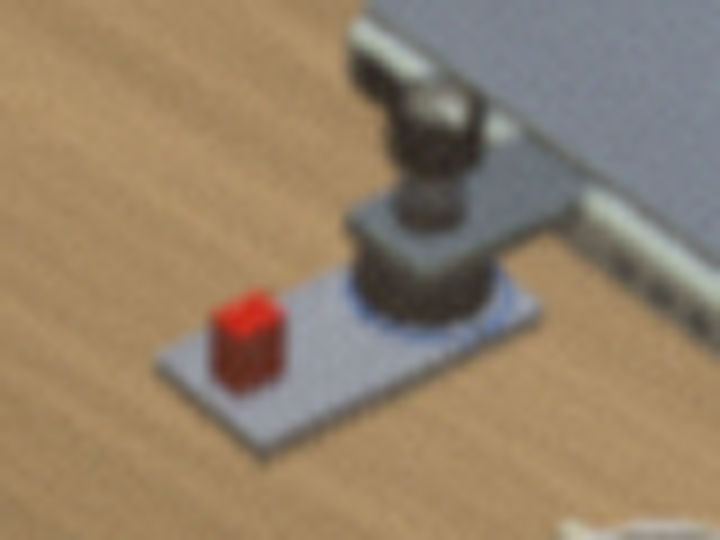

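Emit:
{"op": "move_arm", "data": {"rows": "-2.2 0.86 0 0 0 0 1;-2.2 0.86 0 0 0 0 1;-2.2 0.87 0 0 0 0 1;-2.18 0.87 0 0 0 0 1;0 0 3.5 0 0 0 1;0 0 3.5 0 0 0 1;0 0 0.5 0 0 0 1;0 0 0 0 0 0 1"}}

```text
time_s: 19.75
eef_pos: [0.6267, -0.0594, 0.198]
eef_rot: [-0.001, 0.26, 0.966, 0.0]
wrist_force: [-0.1, 0.3, 0.9]
opening: 1.0
```

Run:
```python
from h import *
delta([.6275,-.059,.151],150)
s=snap('side','s10.png');cv2.imwrite('pics/s10a.png',cv2.resize(s['color'][140:215,250:330],None,fx=8,fy=8,interpolation=cv2.INTER_CUBIC))
```

```text
t 19.75 tcp [ 0.6267 -0.0594  0.198 ] h 149.81 tilt [-2.6e-03  8.0e-04 -1.0e+00] q6 -166.0 open 1.0
F [-0.08  0.31  0.95] M [ 0.042 -0.046  0.01 ]
delta cm [-0.06  0.07  4.7 ] rz -0.19
```

View pics/s10a.png

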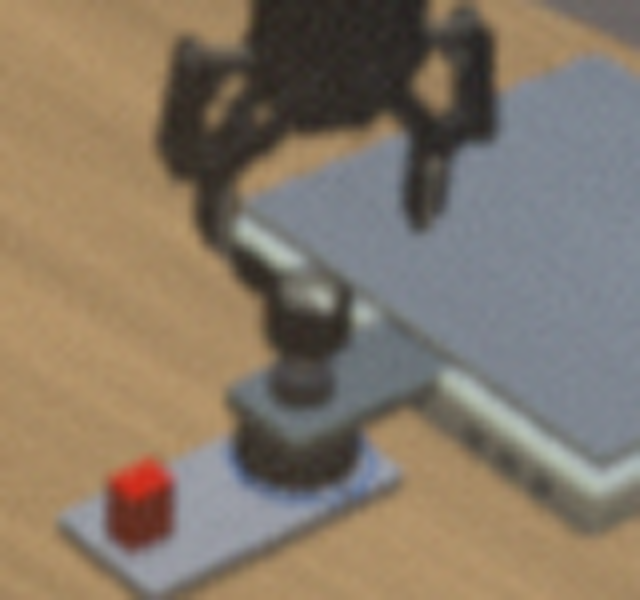

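Emit:
{"op": "move_arm", "data": {"rows": "0 0 2 0 0 0 1;0 0 1.7 0 0 0 1;0 0 1 0 0 0 1;0 0 0 0 0 0 1;0 0 0 0 0 0 0.6;0 0 0 0 0 0 0.6;0 0 0 0 0 0 0.5;0 0 0 0 0 0 0.5"}}

```text
time_s: 20.6
eef_pos: [0.6277, -0.0596, 0.1523]
eef_rot: [0.0, 0.259, 0.966, 0.0]
wrist_force: [0.1, -0.9, 0.5]
opening: 0.503
```

Run:
```python
from h import *
delta([.6275,-.059,.151],150)
s=snap('side','s11.png');cv2.imwrite('pics/s11a.png',cv2.resize(s['color'][140:215,250:330],None,fx=8,fy=8,interpolation=cv2.INTER_CUBIC))
```

```text
t 20.6 tcp [ 0.6277 -0.0596  0.1523] h 149.94 tilt [ 9.e-04 -2.e-04 -1.e+00] q6 -166.1 open 0.503
F [ 0.05 -0.91  0.55] M [-0.074  0.043 -0.053]
delta cm [0.05 0.04 0.13] rz -0.06
```

View pics/s11a.png

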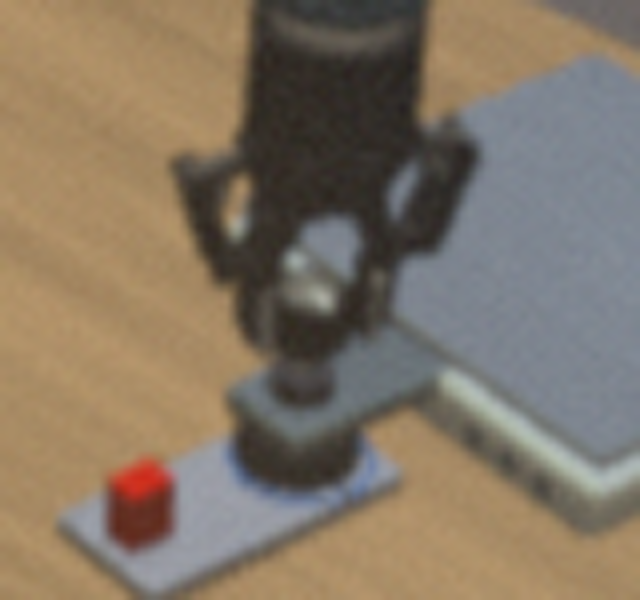

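Emit:
{"op": "move_arm", "data": {"rows": "0 0 0.1 0 0 0 0.4;0 0 0 0 0 0 0.3;0 0 0 0 0 0 0.3;0 0 0 0 0 0 0.3"}}

```text
time_s: 21.05
eef_pos: [0.6264, -0.0587, 0.1521]
eef_rot: [-0.001, 0.259, 0.966, 0.0]
wrist_force: [-10.3, 4.3, 13.9]
opening: 0.429
```

Run:
```python
from h import *
delta([.6275,-.059,.151],150)
```

```text
t 21.05 tcp [ 0.6264 -0.0587  0.1521] h 149.97 tilt [-0.0027  0.0011 -1.    ] q6 -166.1 open 0.429
F [-10.26   4.32  13.88] M [ 0.431  1.35  -0.105]
delta cm [-0.11  0.03  0.11] rz -0.03
```

Emit:
{"op": "move_arm", "data": {"rows": "0.15 0 -0.05 0 0 0 0.3;0 0 0 0 0 0 0.3;0 0 0 0 0 0 0.3"}}

```text
time_s: 21.35
eef_pos: [0.626, -0.0586, 0.1521]
eef_rot: [-0.0, 0.259, 0.966, 0.0]
wrist_force: [-4.3, 1.8, 7.4]
opening: 0.428
```

Run:
```python
from h import *
delta([.6275,-.059,.151],150)
```

```text
t 21.35 tcp [ 0.626  -0.0586  0.1521] h 149.95 tilt [-2.e-04  1.e-04 -1.e+00] q6 -166.1 open 0.428
F [-4.33  1.78  7.43] M [ 0.196  0.553 -0.022]
delta cm [-0.15  0.04  0.11] rz -0.05
```

Emit:
{"op": "move_arm", "data": {"rows": "0.1 0 -0.05 0 0 0 0.3;0 0 0 0 0 0 0.3;0 0 0.02 0 0 5 0.3;0 0 0.02 0 0 5 0.3;0 0 0.02 0 0 5 0.3;0 0 0.02 0 0 5 0.3"}}

```text
time_s: 21.95
eef_pos: [0.6257, -0.0585, 0.1514]
eef_rot: [0.001, 0.425, 0.905, 0.0]
wrist_force: [-0.5, 0.7, 3.8]
opening: 0.425
```

Run:
```python
from h import *
delta(None,0)
s=snap('side','s12.png');cv2.imwrite('pics/s12a.png',cv2.resize(s['color'][140:215,250:330],None,fx=8,fy=8,interpolation=cv2.INTER_CUBIC))
delta(None,0)
```

```text
t 21.95 tcp [ 0.6257 -0.0585  0.1514] h 129.74 tilt [ 1.e-03 -4.e-04 -1.e+00] q6 -145.9 open 0.425
F [-0.54  0.73  3.84] M [-0.125 -0.058  0.07 ]
t 22.0 tcp [ 0.6257 -0.0585  0.1514] h 129.5 tilt [ 1.1e-03 -4.0e-04 -1.0e+00] q6 -145.6 open 0.426
F [0.08 1.32 5.3 ] M [-0.186 -0.04  -0.11 ]
```

View pics/s12a.png

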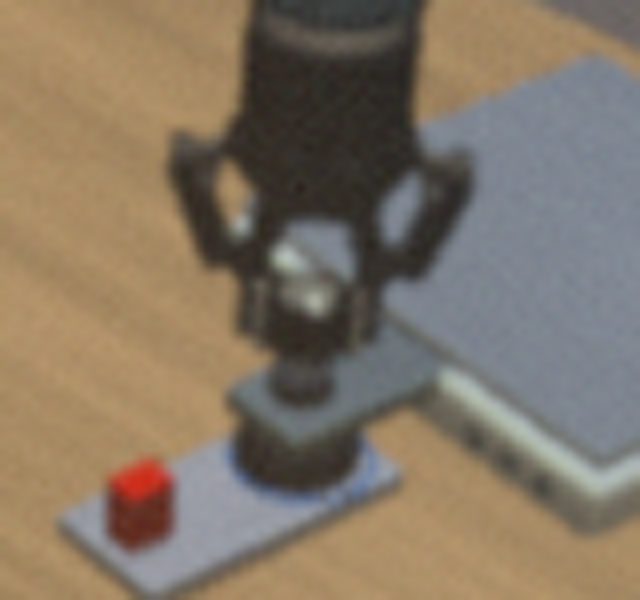

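```bash
cat >> h.py <<'E'
def tq(n=8):
    A=[]
    for i in range(n):
        ctrl.camera('side');o=ctrl.get_obs();A.append([o['torque'][2],o['joint_efforts'][5],o['wrist_force'][0],o['wrist_force'][1],o['wrist_force'][2],o['q'][5]])
    A=np.array(A);print('t',o['time_s'],'Mz,tau6,F,q6',A.mean(0).round(4),'std',A.std(0).round(4),'z',round(o['eef_pos'][2],4))
E
python3 -c "
from h import *
tq(8)"
```

```text
t 22.4 Mz,tau6,F,q6 [-0.0246  0.1495 -0.5247  0.2455  4.8019 -2.5512] std [0.0511 0.2738 0.6618 0.5253 0.479  0.0009] z 0.1514
```

Emit:
{"op": "move_arm", "data": {"rows": "0 0 0.03 0 0 7 0.3;0 0 0.03 0 0 7 0.3;0 0 0.03 0 0 7 0.3;0 0 0.03 0 0 7 0.3;0 0 0.03 0 0 7 0.3"}}

```text
time_s: 22.9
eef_pos: [0.6256, -0.0584, 0.1499]
eef_rot: [0.0, 0.677, 0.736, 0.0]
wrist_force: [-0.5, 0.4, 5.8]
opening: 0.426
```

```bash
python3 -c "
from h import *
tq(8)"
```

```text
t 23.3 Mz,tau6,F,q6 [-0.0695  0.0852 -0.2409  0.8688  6.2053 -1.9384] std [0.0332 0.3835 0.4667 0.4691 0.2732 0.0037] z 0.1499
```

Emit:
{"op": "move_arm", "data": {"rows": "0 0 0.03 0 0 7 0.3;0 0 0.03 0 0 7 0.3;0 0 0.03 0 0 7 0.3;0 0 0.03 0 0 7 0.3;0 0 0.03 0 0 7 0.3"}}

```text
time_s: 23.8
eef_pos: [0.6255, -0.0582, 0.1484]
eef_rot: [0.0, 0.867, 0.498, 0.0]
wrist_force: [-1.1, 1.4, 6.4]
opening: 0.429
```

```bash
python3 -c "
from h import *
delta(None,0)
tq(8)
s=snap('side','s13.png');cv2.imwrite('pics/s13a.png',cv2.resize(s['color'][140:215,250:330],None,fx=8,fy=8,interpolation=cv2.INTER_CUBIC))"
```

```text
t 23.8 tcp [ 0.6255 -0.0582  0.1484] h 59.77 tilt [ 6.e-04 -0.e+00 -1.e+00] q6 -75.9 open 0.429
F [-1.13  1.39  6.41] M [-0.108  0.271  0.042]
t 24.2 Mz,tau6,F,q6 [-0.064   0.0841 -0.0588  1.4743  6.2998 -1.3275] std [0.029  0.3835 0.4445 0.4549 0.2207 0.0037] z 0.1485
```

View pics/s13a.png

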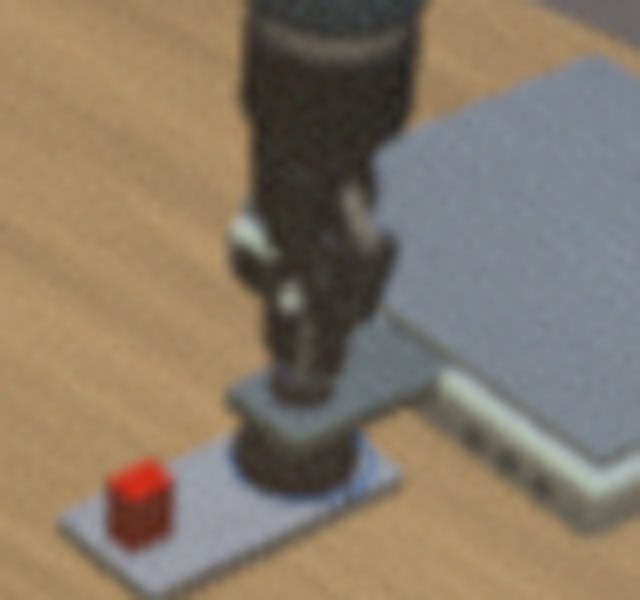

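Emit:
{"op": "move_arm", "data": {"rows": "0 0 0.01 0 0 2 0.3;0 0 0.01 0 0 2 0.3;0 0 0 0 0 1 0.3;0 0 0.01 0 0 0.7 0.3;0 0 0 0 0 0.5 0.3;0 0 0 0 0 0.3 0.3;0 0 0 0 0 0.3 0.3"}}

```text
time_s: 24.95
eef_pos: [0.6256, -0.0582, 0.1482]
eef_rot: [0.0, 0.894, 0.448, 0.0]
wrist_force: [0.9, 2.1, 5.1]
opening: 0.43
```

```bash
python3 -c "
from h import *
delta(None,0)
tq(8)"
```

```text
t 24.95 tcp [ 0.6256 -0.0582  0.1482] h 53.24 tilt [ 6.e-04  0.e+00 -1.e+00] q6 -69.4 open 0.43
F [0.92 2.11 5.14] M [-0.093  0.239  0.038]
t 25.35 Mz,tau6,F,q6 [-0.048  -0.0542 -0.0634  1.7104  6.485  -1.2108] std [3.350e-02 2.420e-02 3.029e-01 4.545e-01 4.296e-01 1.000e-04] z 0.1482
```

```bash
cat >> h.py <<'E'
def ser(n=6):
    R=[]
    for i in range(n+1):
        if i: ctrl.camera('side')
        o=ctrl.get_obs();R.append((round(float(o['torque'][2]),3),round(float(o['joint_efforts'][5]),3),round(float(np.degrees(o['q'][5])),2),round(float(o['wrist_force'][2]),1)))
    print(o['time_s'],*R)
E
python3 -c "
from h import *
ser(0)"
```

```text
25.35 (-0.003, -0.069, -69.37, 6.0)
```

Emit:
{"op": "move_arm", "data": {"rows": "0 0 0.01 0 0 1.5 0.3;0 0 0 0 0 1.5 0.3;0 0 0.01 0 0 1.5 0.3;0 0 0.01 0 0 1.5 0.3"}}

```text
time_s: 25.75
eef_pos: [0.6256, -0.0581, 0.1479]
eef_rot: [0.0, 0.916, 0.4, 0.0]
wrist_force: [0.2, 0.7, 7.4]
opening: 0.428
```

```bash
python3 -c "
from h import *
ser(6)"
```

```text
26.05 (0.03, -0.321, -63.32, 7.4) (-0.03, -0.107, -63.24, 6.2) (-0.071, 0.148, -63.34, 6.9) (-0.133, -0.005, -63.36, 7.4) (-0.098, -0.059, -63.37, 7.6) (-0.083, -0.071, -63.37, 6.8) (-0.09, -0.074, -63.37, 6.6)
```

Emit:
{"op": "move_arm", "data": {"rows": "0 0 0.01 0 0 2.5 0.3;0 0 0.01 0 0 2.5 0.3"}}

```text
time_s: 26.25
eef_pos: [0.6256, -0.0581, 0.1477]
eef_rot: [0.0, 0.933, 0.36, 0.0]
wrist_force: [0.3, 1.8, 7.3]
opening: 0.427
```

```bash
python3 -c "
from h import *
ser(3)"
```

```text
26.4 (-0.008, -0.556, -58.29, 7.3) (-0.054, -0.149, -58.15, 6.4) (-0.107, 0.284, -58.31, 7.5) (-0.1, 0.022, -58.36, 5.9)
```

Emit:
{"op": "move_arm", "data": {"rows": "0 0 0.01 0 0 2.5 0.3;0 0 0.01 0 0 2.5 0.3"}}

```text
time_s: 26.6
eef_pos: [0.6256, -0.0581, 0.1475]
eef_rot: [0.0, 0.948, 0.319, 0.0]
wrist_force: [0.7, 1.5, 6.7]
opening: 0.425
```

```bash
python3 -c "
from h import *
ser(3)"
```

```text
26.75 (0.075, -0.525, -53.29, 6.7) (-0.055, -0.146, -53.15, 6.7) (-0.136, 0.267, -53.3, 7.0) (-0.1, -0.002, -53.36, 7.3)
```

Emit:
{"op": "move_arm", "data": {"rows": "0 0 0.01 0 0 2.5 0.3;0 0 0.01 0 0 2.5 0.3"}}

```text
time_s: 26.95
eef_pos: [0.6256, -0.0581, 0.1473]
eef_rot: [-0.0, 0.961, 0.277, 0.0]
wrist_force: [0.6, 2.3, 6.9]
opening: 0.428
```

```bash
python3 -c "
from h import *
ser(3)"
```

```text
27.1 (0.108, -0.492, -48.29, 6.9) (-0.048, -0.141, -48.15, 6.6) (-0.083, 0.259, -48.31, 6.4) (-0.165, -0.01, -48.35, 6.7)
```

Emit:
{"op": "move_arm", "data": {"rows": "0 0 0.01 0 0 2.5 0.3;0 0 0.01 0 0 2.5 0.3"}}

```text
time_s: 27.3
eef_pos: [0.6256, -0.058, 0.1471]
eef_rot: [-0.0, 0.972, 0.235, 0.0]
wrist_force: [0.3, 2.3, 7.1]
opening: 0.428
```

```bash
python3 -c "
from h import *
ser(3)"
```

```text
27.45 (0.135, -0.458, -43.29, 7.1) (-0.117, -0.137, -43.15, 7.3) (-0.16, 0.245, -43.31, 6.9) (-0.112, -0.022, -43.36, 7.0)
```

```bash
python3 -c "
from h import *
ser(6)"
```

```text
27.75 (-0.112, -0.022, -43.36, 7.0) (-0.173, -0.109, -43.37, 7.3) (-0.122, -0.129, -43.37, 6.7) (-0.119, -0.133, -43.37, 6.3) (-0.145, -0.134, -43.37, 6.7) (-0.132, -0.134, -43.37, 6.9) (-0.117, -0.133, -43.37, 6.2)
```

Emit:
{"op": "move_arm", "data": {"rows": "0 0 0 0 0 2.5 0.3;0 0 0 0 0 2.5 0.3"}}

```text
time_s: 27.95
eef_pos: [0.6256, -0.058, 0.1469]
eef_rot: [-0.0, 0.981, 0.192, 0.0]
wrist_force: [2.2, 1.5, 4.5]
opening: 0.427
```

```bash
python3 -c "
from h import *
ser(8)"
```

```text
28.35 (0.178, -0.421, -38.3, 4.5) (-0.118, -0.128, -38.15, 6.2) (-0.061, 0.23, -38.3, 5.3) (-0.117, -0.035, -38.35, 5.2) (-0.16, -0.12, -38.37, 5.6) (-0.15, -0.139, -38.37, 5.3) (-0.198, -0.143, -38.37, 5.4) (-0.161, -0.143, -38.37, 5.3) (-0.145, -0.143, -38.37, 4.9)
```

Emit:
{"op": "move_arm", "data": {"rows": "0 0 0 0 0 0 0.45;0 0 0 0 0 0 0.5;0 0 0 0 0 0 0.6;0 0 0 0 0 0 0.7;0 0 0 0 0 0 0.7;0 0 0 0 0 0 0.7;0 0 0 0 0 0 0.7"}}

```text
time_s: 29.05
eef_pos: [0.6252, -0.0583, 0.1464]
eef_rot: [-0.0, 0.981, 0.192, -0.0]
wrist_force: [-0.3, -0.1, -0.3]
opening: 0.697
```

```bash
python3 -c "
from h import *
delta(None,0)
tq(8)
s=snap('side','s14.png');cv2.imwrite('pics/s14a.png',cv2.resize(s['color'][140:215,250:330],None,fx=8,fy=8,interpolation=cv2.INTER_CUBIC))"
```

```text
t 29.05 tcp [ 0.6252 -0.0583  0.1464] h 22.14 tilt [-1.e-04  1.e-04 -1.e+00] q6 -38.3 open 0.697
F [-0.3  -0.07 -0.25] M [ 0.046  0.008 -0.012]
t 29.45 Mz,tau6,F,q6 [-3.500e-03 -4.000e-04  2.223e-01 -3.046e-01  7.700e-03 -6.682e-01] std [2.080e-02 2.000e-04 3.171e-01 2.965e-01 3.309e-01 0.000e+00] z 0.1465
```

View pics/s14a.png

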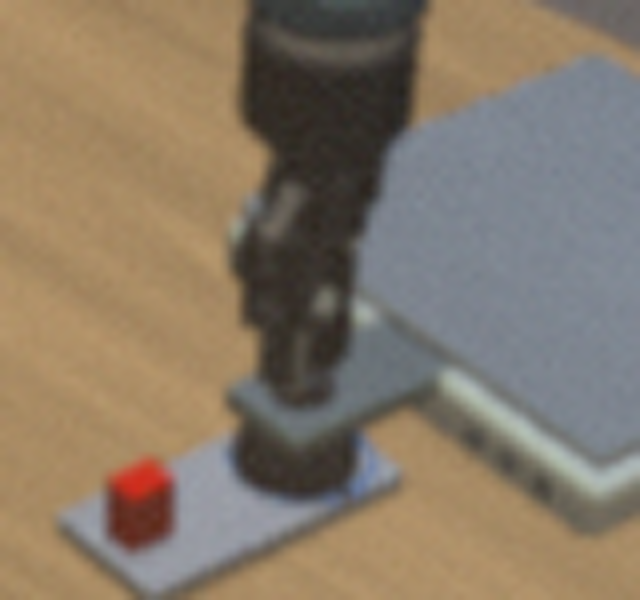

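Emit:
{"op": "move_arm", "data": {"rows": "0 0 0 0 0 0 0.5;0 0 0 0 0 0 0.4;0 0 0 0 0 0 0.3;0 0 0 0 0 0 0.3;0 0 0 0 0 0 0.3;0 0 0 0 0 0 0.3"}}

```text
time_s: 30.1
eef_pos: [0.6257, -0.0582, 0.1469]
eef_rot: [0.0, 0.981, 0.192, 0.001]
wrist_force: [3.0, 2.9, 2.8]
opening: 0.429
```

```bash
python3 -c "
from h import *
delta(None,0)
ser(4)"
```

```text
t 30.1 tcp [ 0.6257 -0.0582  0.1469] h 22.14 tilt [ 1.4e-03  1.0e-04 -1.0e+00] q6 -38.3 open 0.429
F [3.05 2.92 2.77] M [ 0.449 -0.444  0.042]
30.3 (0.042, 0.004, -38.28, 2.8) (-0.019, 0.005, -38.28, 3.0) (-0.002, 0.006, -38.29, 3.2) (-0.038, 0.007, -38.28, 3.5) (0.046, 0.008, -38.28, 3.5)
```

Emit:
{"op": "move_arm", "data": {"rows": "0 0 -0.01 0 0 -2.5 0.3;0 0 -0.01 0 0 -2.5 0.3"}}

```text
time_s: 30.5
eef_pos: [0.6257, -0.0582, 0.1471]
eef_rot: [0.0, 0.972, 0.235, 0.001]
wrist_force: [3.3, 3.2, 4.1]
opening: 0.428
```

```bash
python3 -c "
from h import *
ser(8)"
```

```text
30.9 (-0.115, 0.445, -43.37, 4.1) (0.049, 0.196, -43.5, 3.7) (0.15, -0.299, -43.31, 4.5) (0.122, -0.015, -43.24, 5.1) (0.125, 0.105, -43.23, 4.8) (0.179, 0.134, -43.22, 4.6) (0.159, 0.14, -43.22, 4.3) (0.165, 0.141, -43.22, 4.6) (0.133, 0.141, -43.22, 4.7)
```

Emit:
{"op": "move_arm", "data": {"rows": "0 0 -0.01 0 0 -2.5 0.3;0 0 -0.01 0 0 -2.5 0.3"}}

```text
time_s: 31.1
eef_pos: [0.6257, -0.0582, 0.1473]
eef_rot: [0.0, 0.961, 0.277, 0.001]
wrist_force: [3.7, 4.1, 4.0]
opening: 0.428
```

```bash
python3 -c "
from h import *
ser(7)"
```

```text
31.45 (-0.098, 0.469, -48.3, 4.0) (0.038, 0.115, -48.44, 4.5) (0.1, -0.286, -48.28, 4.7) (0.148, -0.017, -48.23, 4.9) (0.108, 0.072, -48.22, 4.2) (0.059, 0.092, -48.22, 5.5) (0.094, 0.096, -48.22, 4.5) (0.092, 0.097, -48.22, 4.3)
```

Emit:
{"op": "move_arm", "data": {"rows": "0 0 -0.01 0 0 -2.5 0.3;0 0 -0.01 0 0 -2.5 0.3"}}

```text
time_s: 31.65
eef_pos: [0.6256, -0.0582, 0.1475]
eef_rot: [0.0, 0.948, 0.319, 0.001]
wrist_force: [2.5, 3.7, 4.8]
opening: 0.422
```

```bash
python3 -c "
from h import *
ser(7)"
```

```text
32.0 (-0.112, 0.496, -53.3, 4.8) (0.052, 0.109, -53.44, 4.6) (0.081, -0.311, -53.28, 4.9) (0.126, -0.036, -53.23, 4.5) (0.052, 0.054, -53.21, 3.9) (0.06, 0.076, -53.21, 4.4) (0.064, 0.08, -53.21, 4.3) (0.02, 0.081, -53.21, 5.1)
```

Emit:
{"op": "move_arm", "data": {"rows": "0 0 -0.01 0 0 -2.5 0.3;0 0 -0.01 0 0 -2.5 0.3"}}

```text
time_s: 32.2
eef_pos: [0.6257, -0.0582, 0.1477]
eef_rot: [0.0, 0.933, 0.36, 0.001]
wrist_force: [3.5, 3.5, 4.6]
opening: 0.428
```

```bash
python3 -c "
from h import *
ser(7)"
```

```text
32.55 (-0.108, 0.52, -58.29, 4.6) (0.076, 0.111, -58.42, 5.1) (0.061, -0.345, -58.26, 4.2) (0.091, -0.07, -58.2, 3.6) (0.055, 0.025, -58.19, 4.6) (0.059, 0.048, -58.19, 5.5) (0.03, 0.053, -58.19, 4.1) (0.058, 0.053, -58.19, 4.5)
```

Emit:
{"op": "move_arm", "data": {"rows": "0 0 -0.01 0 0 -2.5 0.3;0 0 -0.01 0 0 -2.5 0.3"}}

```text
time_s: 32.75
eef_pos: [0.6256, -0.0583, 0.1479]
eef_rot: [0.0, 0.917, 0.4, 0.001]
wrist_force: [3.2, 3.5, 4.4]
opening: 0.426
```

```bash
python3 -c "
from h import *
ser(7)"
```

```text
33.1 (-0.062, 0.537, -63.27, 4.4) (-0.001, 0.119, -63.41, 5.5) (0.049, -0.348, -63.26, 4.3) (0.034, -0.088, -63.2, 4.6) (0.013, 0.003, -63.19, 5.1) (0.029, 0.025, -63.18, 4.5) (0.04, 0.03, -63.19, 4.8) (0.03, 0.031, -63.18, 6.2)
```

Emit:
{"op": "move_arm", "data": {"rows": "0 0 -0.01 0 0 -2.5 0.3;0 0 -0.01 0 0 -2.5 0.3"}}

```text
time_s: 33.3
eef_pos: [0.6256, -0.0582, 0.1481]
eef_rot: [0.0, 0.898, 0.439, 0.001]
wrist_force: [4.0, 4.4, 5.5]
opening: 0.427
```

```bash
python3 -c "
from h import *
ser(7)"
```

```text
33.65 (-0.111, 0.537, -68.28, 5.5) (0.028, 0.133, -68.41, 4.9) (0.026, -0.378, -68.23, 4.6) (0.038, -0.098, -68.18, 4.9) (0.018, -0.0, -68.16, 4.5) (0.027, 0.024, -68.16, 5.4) (-0.007, 0.029, -68.16, 4.6) (0.083, 0.03, -68.16, 5.1)
```

Emit:
{"op": "move_arm", "data": {"rows": "0 0 0.01 0 0 2.5 0.3;0 0 0.01 0 0 2.5 0.3;0 0 0.01 0 0 2.5 0.3;0 0 0.01 0 0 2.5 0.3;0 0 0.01 0 0 2.5 0.3;0 0 0.01 0 0 2.5 0.3;0 0 0.01 0 0 2.5 0.3;0 0 0.01 0 0 2.5 0.3"}}

```text
time_s: 34.45
eef_pos: [0.6257, -0.0582, 0.1473]
eef_rot: [0.0, 0.961, 0.275, 0.001]
wrist_force: [3.8, 3.4, 4.0]
opening: 0.425
```

```bash
python3 -c "
from h import *
ser(7)"
```

```text
34.8 (0.1, -0.46, -48.06, 4.0) (-0.075, -0.13, -47.93, 4.7) (-0.053, 0.265, -48.08, 5.4) (-0.1, -0.005, -48.13, 5.5) (-0.074, -0.094, -48.14, 4.5) (-0.14, -0.114, -48.15, 4.9) (-0.132, -0.118, -48.15, 4.8) (-0.066, -0.118, -48.15, 4.3)
```

Emit:
{"op": "move_arm", "data": {"rows": "0 0 0 0 0 0 0.45;0 0 0 0 0 0 0.5;0 0 0 0 0 0 0.6;0 0 0 0 0 0 0.7;0 0 0 0 0 0 0.8;0 0 0 0 0 0 0.8;0 0 0 0 0 0 0.8;0 0 -1 0 0 0 0.8;0 0 -2 0 0 0 0.8;0 0 -3 0 0 0 0.8;0 0 -3 0 0 0 0.8;0 -3 -3 0 0 0 0.8;0 -4 0 0 0 0 0.8;0 -4 0 0 0 0 0.8;0 -4 0 0 0 0 0.8;0 0 0 0 0 0 0.8"}}

```text
time_s: 36.4
eef_pos: [0.5431, 0.0723, 0.2677]
eef_rot: [-0.001, 0.96, 0.279, -0.0]
wrist_force: [-0.1, -0.1, -0.6]
opening: 0.8
```

```bash
python3 -c "
from h import *
delta(None,0)
pic((.6257,-.0583),(.627,-.059),'f15.png')
c=snap('top','t15.png');cv2.imwrite('pics/t15a.png',cv2.resize(c['color'][50:210,110:420],None,fx=2.5,fy=2.5,interpolation=cv2.INTER_CUBIC))
s=snap('side','s15.png');cv2.imwrite('pics/s15a.png',cv2.resize(s['color'][140:240,210:330],None,fx=6,fy=6,interpolation=cv2.INTER_CUBIC))"
```

```text
t 36.4 tcp [0.5431 0.0723 0.2677] h 32.37 tilt [-7.0e-04  1.3e-03 -1.0e+00] q6 -37.3 open 0.8
F [-0.08 -0.12 -0.56] M [0.016 0.011 0.005]
```

View pics/f15.png

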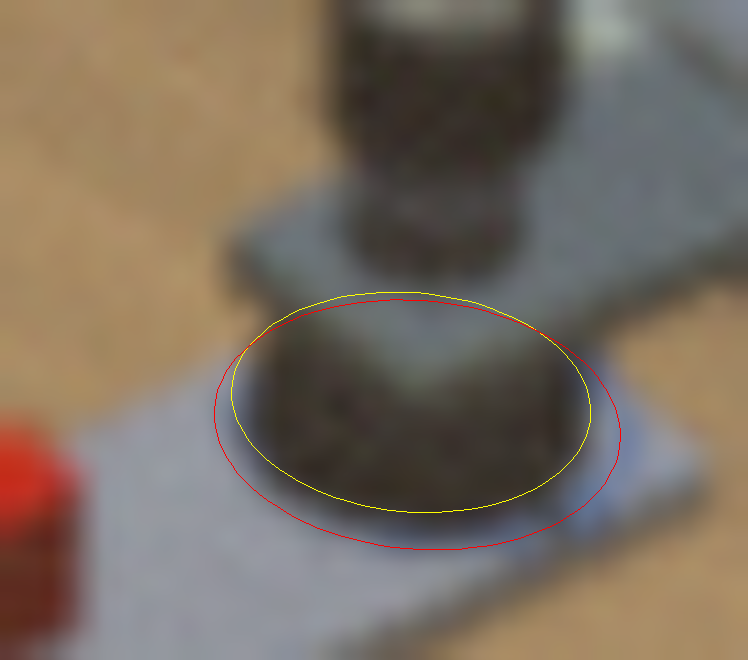

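View pics/s15a.png

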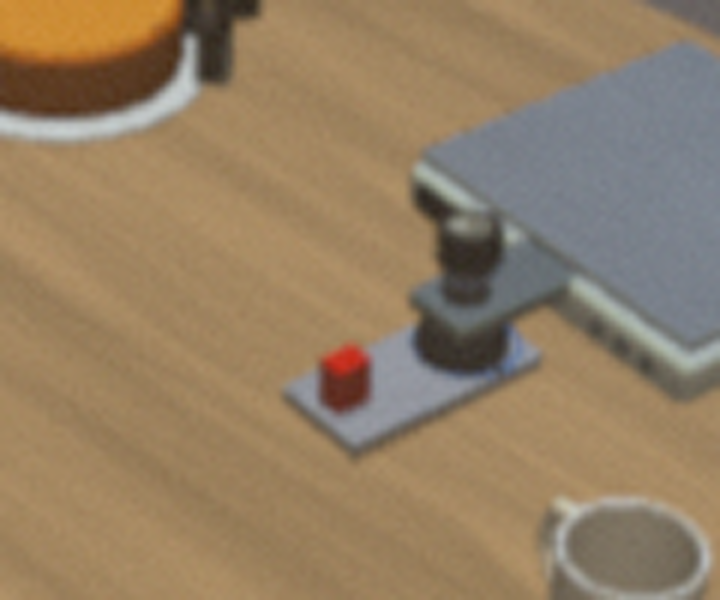

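View pics/t15a.png

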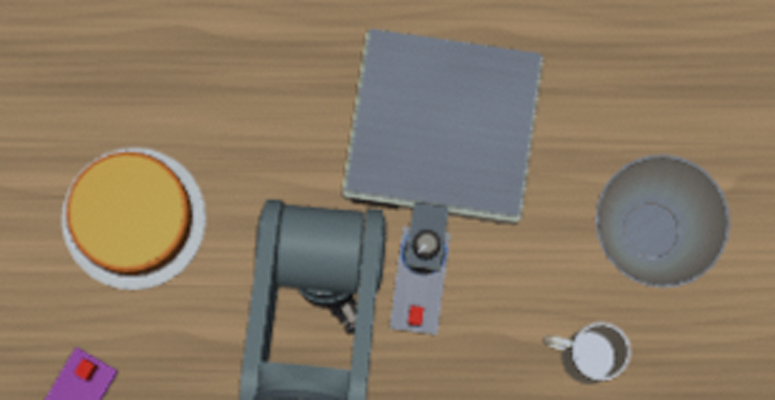

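Run:
```python
from h import *
s=ctrl.camera('side');c=ctrl.camera('top')
A=np.mean([ctrl.camera('side')['color'].astype(float) for _ in range(6)],0).astype(np.uint8)
B=np.mean([ctrl.camera('top')['color'].astype(float) for _ in range(6)],0).astype(np.uint8)
t=np.linspace(0,2*np.pi,100)
def ov(cam,im,x0,y0,w,h,k,items,f):
    a=cv2.resize(im[y0:y0+h,x0:x0+w],None,fx=k,fy=k,interpolation=cv2.INTER_CUBIC)
    for P,col in items:
        q=(proj(cam,P)-[x0,y0]+.5)*k;cv2.polylines(a,[np.round(q).astype(np.int32)],True,col,1)
    cv2.imwrite('pics/'+f,a)
def circ(C,z,r): return np.c_[C[0]+r*np.cos(t),C[1]+r*np.sin(t),0*t+z]
def plate(S,yaw,z=.012):
    y=np.radians(yaw);R=np.array([[np.cos(y),-np.sin(y)],[np.sin(y),np.cos(y)]])
    L=np.array([[-.075,-.035],[.075,-.035],[.075,.035],[-.075,.035]])-[.042,0]
    return np.c_[L@R.T+S,np.full(4,z)]
S=(.6285,-.0592);F=(.6265,-.0595)
it=[(circ(F,.012,.03),(0,255,255)),(circ(S,.012,.034),(0,0,255)),(plate(S,-8),(0,255,0))]
ov(s,A,250,178,54,40,14,it,'o1.png')
F2=F
it=[(circ(F,.104,.019),(0,255,255)),(circ(S,.012,.034),(0,0,255)),(plate(S,-8),(0,255,0))]
ov(c,B,255,125,45,60,10,it,'o2.png')
```

```text
(no output)
```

View pics/o1.png

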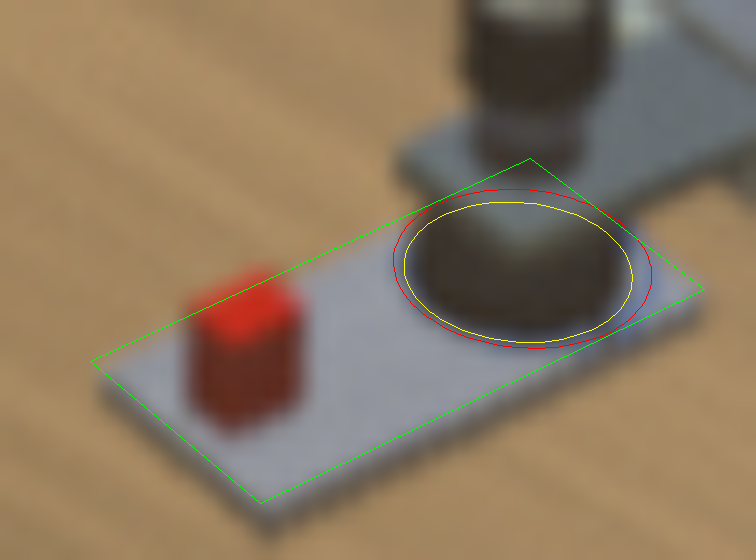

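View pics/o2.png

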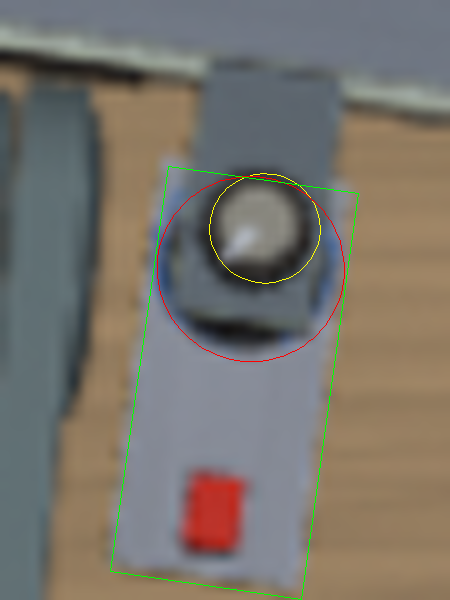

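```bash
python3 -c "
from h import *
o=ctrl.get_obs();print(o['time_s'],o['wrist_force'],np.abs(o['dq']).max());print(ctrl.hand_in())"
```

```text
37.25 [ 0.19411023 -0.87808888 -0.25139456] 0.002950545265288823
the job is handed in; nothing more can be done
None
```

I slid the smaller grey plate under the foot, screwed the foot down onto it and handed the job in at 37 s of the 72 s allowed. No verdict came back.

- **Placing:** I gripped the plate by its red block and slid it flat along the bench. The first position was about 6 mm short of the foot's axis, so I gripped it again, corrected it and let go before turning the knob.
- **Screwing down:** I turned the knob clockwise in small steps and felt the contact in the last joint's torque. I then turned it back until the torque stopped changing, which showed where contact begins. From there I turned it on about 13–14° past contact. That works out at roughly 3–6 N on the plate, by angle and by torque, against the required 0.8–12 N. This is inferred, not measured directly.
- **Last checks:**
  - The gripper was open and clear, and the wrist force was about zero.
  - The plate looked flat.
  - The cake, bowl and mug looked unmoved in the pictures.
- **Disagreement:** The two cameras gave different offsets of the ring from the foot's axis. The top camera showed about 5 mm and the side camera about 3 mm the opposite way. Both are inside the 10 mm and 12 mm limits, but I did not resolve the difference.

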